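# Clear the truing stand and find the wheel's high spot

## Robot

A 6-joint arm with a two-finger parallel gripper is mounted at the origin on the work surface. World frame = base frame: x ahead of the robot, y to its left, z up, the work surface at z = 0. Lengths are in m, angles in degrees, forces in N, time in s.
With the tool pointing down it reaches from about 0.4 to 0.825 m from the base axis. Payload 7 kg.
Tool frame: the origin (TCP) lies at the very end of the fingers, on their centre line; the grasp point (between the pads) lies 19 mm behind it (r.hold_point_z is the distance from the TCP to the grasp point, in m); z points along the fingers, y is the direction in which the jaws open and shut (so a half turn about z gives the same grasp; the last joint's range is limited). The gripper opens to 88 mm and grips with 3 to 60 N. Pads are 19 mm wide; open, the fingers measure 130 mm over their backs; the gripper's body (78 mm by 193 mm) begins 47 mm behind the grasp point.
Start: joints at [84.861, 20.546, 0.682, 0, -70.136, -16.507], TCP at [0.249, 0.627, 0.227] pointing down, gripper open.
Joint ranges: [-176.03, 176.03], [-82.01, 121.73], [-58.28, 71.71], [-173.87, 95.51], [-174.79, -0.11], [-173.66, 173.66]. Speed limits (degrees/s): [136.94, 136.94, 172.46, 180, 180, 180].

## Interface

Orientations are given as [roll, pitch, yaw] about the fixed x, y, z axes, in that order (R = Rz(yaw) Ry(pitch) Rx(roll)).
In Python, from plant import r gives the robot as it stands. The module is installed in compiled form; this text tells all that it offers.
- The arm moves only by the shell command python3 -m inch 'ROWS' [FORCE]. ROWS is text: rows parted by semicolons, each of 7 numbers parted by spaces: the shift along the tool's x, y, z in m, then the turn, a rotation vector about the tool's x, y, z in rad, then the opening, from 0 (shut) to 1 (fully open). In form: tx ty tz ax ay az jaw; .... A call has 1 to 20 rows; each row shifts and turns the commanded pose from where the row before left it, along the tool's axes as they then stand; what a row does not reach is not made up. A row lasts 1/12 s, in which the tool goes at most 41.7 mm and 7.16 degrees, less where a joint would pass 70% of its speed; a pose out of reach is approached as far as the arm can. A call with a gripper value outside its range is refused whole. The fingers move at their own pace and stop on an object; FORCE is the grip in N (left out, the last holds). Time passes only in rows, so rows that do not move let the fingers close. It gives the time, the measured TCP pose, the force and the opening at its end, in the units of the state.
- r.get_state(): the state, without advancing time (a new reading comes with each control period).
- r.capture(name): name is "scene" or "side" or "wrist"; returns the picture (400x640x3 uint8, red, green, blue); there is no depth.
- r.camera_params(name): a dict with "vfov" (degrees; the focal length in pixels is half the picture's height over the tangent of half this angle, whatever the lens; pixels are square), "cx", "cy" (the principal point, pixels), "distortion" ([k1, k2, p1, p2, k3] as OpenCV has them; the pictures are not rectified), "R" (3x3) and "t" (3): a world point X has camera coordinates R X + t. Camera axes: x right, y down, z forward; pixel columns grow to the right and rows downward; lengths in m; the calibration is good to about 2 mm. A picture is of the moment at which its call begins: read the wrist's pose just before it. camera_params takes no time and is no camera call; for the wrist camera it gives the pose at the moment of the call.
- r.close_job(): hands the job in, once; it reports no verdict.
Trained networks look in the newest picture that a camera, given by its name, has taken for a name from the list of things; names that differ only in an ending like _2 or _b are one class to them, and where a whole thing is asked for, a point or a joint stands for the part that bears it (a point fixed in the world has none). Each returns a list of dicts, best first, with "p" (0 to 1); they miss things now and then, are a little off and sometimes report something else, mostly with a low value. They report only what shows in the picture. A call takes as long as a camera call. They do not tell look-alikes from the thing itself.
- r.recognise(target, camera): "xy" ([column, row] in pixels, amid what is visible of it).
The state is a dict: "time_s": time; "joints": joint angles; "qd": joint speeds; "joint_torque": joint torques, N m; "tcp_pos": TCP position; "eef_rot": TCP orientation; "contact_force": force on the tool from outside, world axes, zero at the start; "moment": the same for the moment, N m; "gripper_width": finger opening in m.
Only numpy, scipy, OpenCV 4.12 (cv2) and the standard library are available. Lean on these libraries where they do the work, as an engineer would, in place of code of your own. Each camera call takes 0.05 s, during which the arm holds its last target.

## Task

Sweep all the scrap off the bed of the truing stand into its black catch pan with the brush (do not touch the scrap with the fingers), then stand the brush upright back on its pad. Then turn the wheel slowly by its crank knob (never faster than about two seconds a turn), find where the red pointer swings furthest in the whole turn, and leave the wheel stopped there; last, swing the brake lever fully over to on. Leave the other things on the bench alone.

Things in the scene. Friction and masses are not known exactly. Their poses are not given: they have to be found in the camera images.
- stand: wheel truing stand fixed to the table, may be turned some degrees. Frame: origin on the table, x away from robot, y left, z up; sizes in mm. Grey bed x -115..115, y -130..180, top 30 above the table. Its right part (x -101..101, y -130..20) is the clear area with the scrap, between two steel lips 10 high along y at x -104 and 104; open plain edge at y -130. Wheel over the left part
- pan (a point): middle of the floor of the black catch pan, fixed to the stand along the bed's right edge, lower than the bed: inside 212 mm (stand x) by 85 mm (stand y -130 to -215), floor 4 mm above the table, walls on its three other sides 28 mm above the table
- hub (a point): centre of the wheel's top face (stand frame 15, 105, 72 mm): the wheel's upright axis. The aluminium top disc is 124 mm across, its top 72 mm above the table, and hides the black tyre (about 108 mm across) beneath it
- wheel (a joint): turn of the wheel, rad, counter-clockwise from above; no stops. At 0 the crank knob lies along the stand's +x from the hub. Takes about 1 to 2 N at the knob and stays where it is left
- crank (a point): point on the axis of the wheel's orange upright crank knob, 16 mm diameter, from 75 to 115 mm above the table, 40 mm from the wheel's axis; this point is 100 mm above the table. The knob spins freely on its own pin, so it can be gripped and led round in a circle
- needle (a joint): swing of the red pointer, rad: 0 while its roller is on the true part of the tyre, growing as the tyre pushes it outwards. The tyre has one high spot and one lesser rise, each only 30 to 45 degrees of turn wide, at unknown places that differ from start to start (not tied to the crank knob)
- needle_tip (a point): tip of the red pointer, 95 mm from its pivot at the far side of the wheel (stand frame 77, 93, 55 mm), over a white scale plate with black ticks. It points away from the robot and swings to the right (-y) as the reading rises, up to about 40 mm at the tip
- brake (a joint): brake lever, rad: 0 = off, leaning left (stand +y); 1.0 = fully on, leaning right (stand -y). It stays where it is left; a light push moves it
- brake_tip (a point): centre of the red ball (26 mm across) at the end of the brake lever, 75 mm from the lever's pivot (stand frame -88, 120, 52 mm, level axis along stand x); 118 mm above the table when off or fully on, 127 mm midway. It swings from left (stand y 156) to right (stand y 84). Steel rod 10 mm thick below it, grey block 50 x 70 x 25 mm at its foot
- brush: wooden block brush, standing on its dark bristles: head 94 (x) x 56 (y) mm, bristles 92 x 54 mm from 0 to 24 mm, wooden head 24 to 36 mm, above it an upright wooden grip 60 (x) x 16 (y) mm from 36 to 80 mm. Origin under the centre of the bristles, x along the brush's length, z up. 0.13 to 0.21 kg, rigid
- brush_place: the brush's place: a flat black pad with yellow edge, 120 (x) x 85 (y) mm and 1.5 mm thick, on the table, left or right of the stand; origin at its centre
- scrap0: scrap: green plastic block 20 x 13 x 12 mm; origin under its centre; may be absent
- scrap1: scrap: white plastic block 16 x 14 x 13 mm; origin under its centre; may be absent
- scrap2: scrap: brass block 12 x 12 x 12 mm; origin under its centre; may be absent
- scrap3: scrap: black rubber block 22 x 12 x 10 mm; origin under its centre; may be absent
- scrap4: scrap: blue plastic L-shaped bit 16 x 10 x 13 mm; origin under its centre; may be absent
- scrap5: scrap: copper block 15 x 15 x 10 mm; origin under its centre; may be absent
- spool: solder spool, aluminium, 60 mm across, 40 high, standing; origin under its centre; bystander
- flux: amber flux jar, 44 mm across, 45 high; origin under its centre; bystander
- driver: screwdriver lying on the table; bystander
- meter: orange multimeter 140 x 75 x 32, lying flat; origin under its centre; bystander
- phone: black phone 145 x 70 x 8, lying flat; origin under its centre; bystander
- nozzle: steel hot-air nozzle, 32 mm across, 42 high; origin under its centre; bystander
There are look-alikes about, which are no part of the job. Several things have the shape of the brush; the one meant has the colours described above.

How it is judged:
By the outcome, as a careful person would: the job done as asked, in the order asked, and still so for the second after the job is handed in, with the robot touching nothing.
Of scrap0, scrap1, scrap2, scrap3, scrap4, scrap5 only 3 to 6 are there at a start; the rules pass over those that are not, and their reading is None.
At some moment in a run one of brush may be knocked a few centimetres aside while the robot is not near it.
Once in a run the grip may slacken for a moment while it holds something.
It also fails if it takes over 200 s, if anything falls off the work surface, if the arm or the gripper's body presses on something with over 40 N, if the wrist force passes 120 N, or if a joint passes its speed limit or range.

## Working session

There is one attempt and no reset: what is moved stays moved. The work goes in short steps, Python scripts to look and compute and a shell command to move; the robot and the scene stay as the last step left them, time stands still between calls to the robot, and variables do not carry over. Pictures are saved under pics/ and viewed, and the job is handed in when it is done.

```bash
mkdir -p pics; ls; python3 - <<'E'
from plant import r
import cv2
s=r.get_state(); print({k:s[k] for k in ("time_s","tcp_pos","eef_rot","gripper_width","contact_force")}, r.hold_point_z)
for n in ("scene","side","wrist"):
    im=r.capture(n); cv2.imwrite(f"pics/a_{n}.png",im[:,:,::-1]); p=r.camera_params(n); print(n,p)
E
```

```text
pics
{'time_s': 0.0, 'tcp_pos': array([0.24882223, 0.62691964, 0.22562884]), 'eef_rot': array([ 1.79904331e+02, -9.48357263e-03, -2.16496704e+01]), 'gripper_width': 0.08771381533431755, 'contact_force': array([ 0.36381644,  0.40716013, -0.22217113])} 0.0188
scene {'vfov': 42.22010863441195, 'cx': 321.9224498984769, 'cy': 200.16901659509114, 'distortion': array([-0.00882763,  0.        ,  0.        ,  0.        ,  0.        ]), 'R': array([[-0.42404388,  0.90561807, -0.00653489],
       [ 0.78361595,  0.36328144, -0.50395698],
       [-0.45401854, -0.21882072, -0.86370403]]), 't': array([ 0.24729353, -0.37897401,  1.80025594])}
side {'vfov': 47.96784661294994, 'cx': 318.1379728279758, 'cy': 202.1846175331889, 'distortion': array([-0.11778198,  0.        ,  0.        ,  0.        ,  0.        ]), 'R': array([[ 0.96539196, -0.2607939 , -0.00221301],
       [-0.15660283, -0.57287634, -0.80454226],
       [ 0.20855193,  0.7770452 , -0.59389128]]), 't': array([-0.52965332,  0.16585307,  1.23163975])}
wrist {'vfov': 69.6583615638136, 'cx': 316.06240724135915, 'cy': 197.6741972418971, 'distortion': array([-0.02193965,  0.        ,  0.        ,  0.        ,  0.        ]), 'R': array([[-0.36832553, -0.92969637,  0.00098084],
       [-0.90014614,  0.35688185,  0.24974443],
       [-0.23253653,  0.09110435, -0.96831129]]), 't': array([ 0.67448051, -0.03132072,  0.38945449])}
```

View pics/a_scene.png

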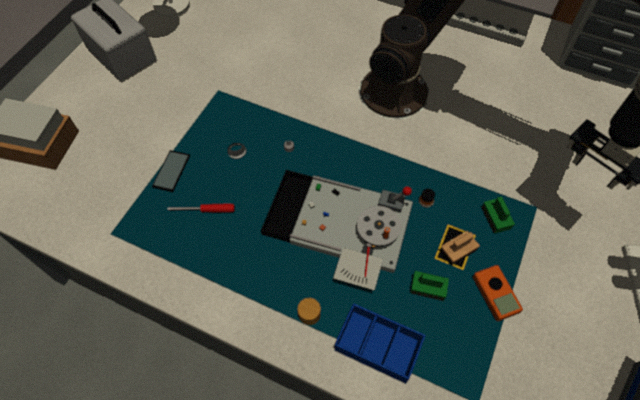

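View pics/a_side.png

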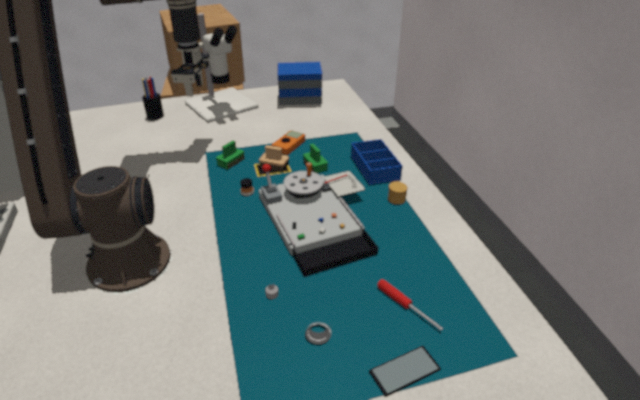

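View pics/a_wrist.png

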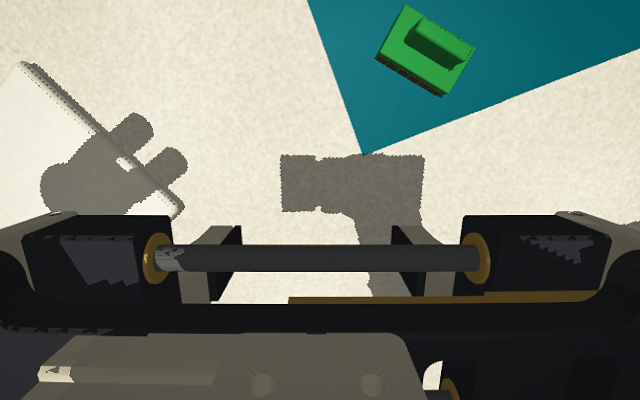

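```bash
cat > h.py <<'E'
from plant import r
import numpy as np, cv2
from scipy.spatial.transform import Rotation as Ro
def KD(n):
    p=r.camera_params(n); f=200/np.tan(np.radians(p["vfov"]/2))
    return np.array([[f,0,p["cx"]],[0,f,p["cy"]],[0,0,1]]),np.array(p["distortion"]),np.array(p["R"]),np.array(p["t"])
def w(n,uv,z,P=None):
    K,D,R,t=P or KD(n)
    q=cv2.undistortPoints(np.array([[uv]],float),K,D)[0,0]
    d=R.T@np.array([q[0],q[1],1]); c=-R.T@t
    return c+d*(z-c[2])/d[2]
def px(n,X,P=None):
    K,D,R,t=P or KD(n)
    return cv2.projectPoints(np.array(X,float).reshape(-1,3),cv2.Rodrigues(R)[0],t,K,D)[0][:,0]
def save(n,name,crop=None,s=1):
    im=r.capture(n)
    o=im
    if crop: o=im[crop[1]:crop[3],crop[0]:crop[2]]
    o=cv2.resize(o,None,fx=s,fy=s,interpolation=cv2.INTER_CUBIC)
    cv2.imwrite(f"pics/{name}.png",o[:,:,::-1]); return im
def tool(): # TCP pose
    s=r.get_state(); return np.array(s["tcp_pos"]),Ro.from_euler("xyz",s["eef_rot"],degrees=True).as_matrix()
def plan(pos,yaw,roll=180,pitch=0):
    """total tool-frame shift and rotvec from the current pose"""
    p,R=tool(); Rt=Ro.from_euler("xyz",[roll,pitch,yaw],degrees=True).as_matrix()
    rv=Ro.from_matrix(R.T@Rt).as_rotvec()
    return R.T@(np.array(pos)-p), rv
E
python3 - <<'E'
from h import *
P=KD("scene")
for n in ["stand","pan","hub","crank","brush","brush_place","brake_tip","needle_tip","scrap0","scrap1","scrap2","scrap3","scrap4","scrap5","flux","nozzle"]:
    z=dict(hub=.072,crank=.1,brake_tip=.118,brush=.05,needle_tip=.055).get(n,.03)
    l=r.recognise(n,"scene")
    print(n,[(np.round(d["xy"]),round(d["p"],2),np.round(w("scene",d["xy"],z,P)[:2],3)) for d in l[:3]])
im=cv2.imread("pics/a_scene.png"); cv2.imwrite("pics/b.png",cv2.resize(im[150:310,250:530],None,fx=2.85,fy=2.85,interpolation=cv2.INTER_CUBIC))
E
```

```text
stand [(array([343., 224.]), 0.71, array([0.563, 0.059]))]
pan [(array([343., 220.]), 0.84, array([0.552, 0.055])), (array([171., 174.]), 0.58, array([ 0.628, -0.494]))]
hub [(array([342., 222.]), 0.85, array([0.579, 0.061]))]
crank [(array([238., 150.]), 0.67, array([ 0.502, -0.317])), (array([382., 232.]), 0.52, array([0.575, 0.178])), (array([342., 223.]), 0.15, array([0.597, 0.069]))]
brush [(array([429., 283.]), 0.81, array([0.641, 0.345])), (array([496., 214.]), 0.75, array([0.36 , 0.449])), (array([460., 250.]), 0.6, array([0.511, 0.391]))]
brush_place [(array([447., 240.]), 0.64, array([0.486, 0.349])), (array([234., 153.]), 0.54, array([ 0.476, -0.355]))]
brake_tip [(array([402., 192.]), 0.55, array([0.443, 0.185])), (array([367., 246.]), 0.47, array([0.64 , 0.161]))]
needle_tip [(array([371., 245.]), 0.63, array([0.604, 0.162])), (array([405., 193.]), 0.34, array([0.406, 0.188]))]
scrap0 []
scrap1 []
scrap2 []
scrap3 []
scrap4 []
scrap5 []
flux []
nozzle [(array([170., 173.]), 0.26, array([ 0.627, -0.497])), (array([235., 152.]), 0.21, array([ 0.472, -0.354]))]
```

View pics/b.png

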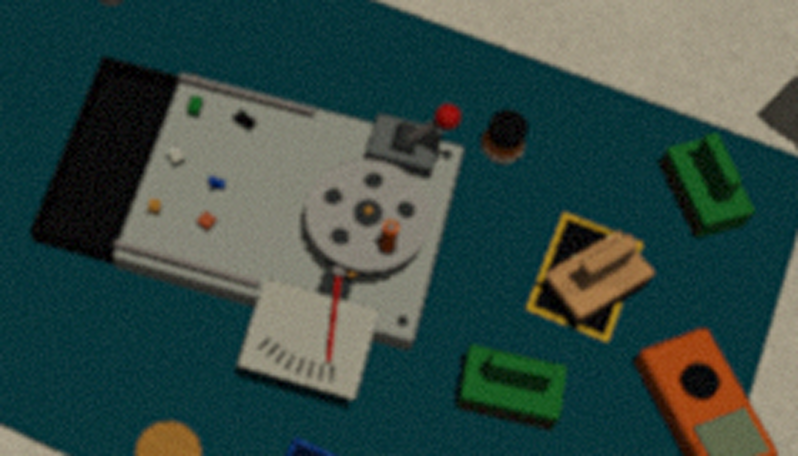

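```bash
python3 - <<'E'
from h import *
from scipy.optimize import least_squares
P=KD("scene")
S=np.array([[-115,180,30],[115,180,30],[15,105,72],[-88,156,118],[-106,-217,28],[106,-217,28]])/1e3
U=np.array([[463,147],[412,338],[368,209],[448,116],[105,58],[34,238]])/2.85+[250,150]
def T(v,X): c,s=np.cos(v[2]),np.sin(v[2]); return X@np.array([[c,s,0],[-s,c,0],[0,0,1]])+[v[0],v[1],0]
f=least_squares(lambda v:(px("scene",T(v,S),P)-U).ravel(),[.55,.1,0])
print(f.x,np.degrees(f.x[2]),np.round(f.fun.reshape(-1,2),1))
for name,X in dict(hub=[.015,.105,.072],ball=[-.088,.156,.118],pan=[0,-.172,.004]).items(): print(name,T(f.x,np.array([X])))
q=lambda u,v,z:w("scene",(u/2.85+250,v/2.85+150),z,P)
print("grip ends top",q(556,277,.08),q(636,236,.08))
print("pad corners",[q(*c,.0015)[:2].round(3) for c in [(565,213),(528,308),(606,341),(643,245)]])
print("knob",q(388,225,.115),q(388,248,.075))
for n,c in dict(s0=(194,106),s3=(244,120),s1=(176,156),s4=(216,184),s2=(153,207),s5=(206,221)).items(): print(n,q(*c,.036)[:2].round(3))
print(plan([.5,.37,.27],0),"yaws now",tool()[1])
E
```

```text
[0.54475605 0.05395359 0.14773407] 8.464538715048525 [[ 0.2 -1.1]
 [ 1.3  0.8]
 [ 0.1  1.5]
 [-0.4 -0.1]
 [-1.4  1.5]
 [ 0.1 -2.8]]
hub [[0.54413694 0.1600178  0.072     ]]
ball [[0.43475184 0.19530094 0.118     ]]
pan [[ 0.57007398 -0.11617284  0.004     ]]
grip ends top [0.53662272 0.34943519 0.08      ] [0.46209992 0.40603461 0.08      ]
pad corners [array([0.421, 0.337]), array([0.539, 0.337]), array([0.541, 0.419]), array([0.423, 0.422])]
knob [0.57038989 0.18666052 0.115     ] [0.57297668 0.19199571 0.075     ]
s0 [ 0.484 -0.059]
s3 [ 0.478 -0.004]
s1 [ 0.547 -0.05 ]
s4 [0.56  0.002]
s2 [ 0.611 -0.045]
s5 [0.603 0.01 ]
(array([ 0.32825273,  0.1466285 , -0.04344811]), array([ 3.50021357e-05, -4.42352258e-06, -3.77817024e-01])) yaws now [[ 9.29472133e-01 -3.68892334e-01 -2.21488805e-06]
 [-3.68892334e-01 -9.29472132e-01 -3.50010729e-05]
 [ 1.08529508e-05  3.33495771e-05 -9.99999999e-01]]
```

```bash
python3 - <<'E'
from h import *
p,R=tool(); K,D,Rc,t=KD("wrist")
print("cam rel",R.T@(-Rc.T@t-p))
for uv in [(316,120),(316,0),(0,120),(640,120)]: print(uv,R.T@(w("wrist",uv,.03)-p))
E
```

```text
cam rel [ 6.65432893e-02 -5.98633349e-05 -1.58452548e-01]
(316, 120) [ 0.07071411 -0.00025569  0.1965442 ]
(316, 0) [ 0.19807159 -0.00033725  0.19654558]
(0, 120) [ 0.0730539  -0.38798327  0.1965313 ]
(640, 120) [0.07373536 0.39759746 0.1965575 ]
```

```bash
python3 - <<'E'
from h import *
print(plan([.42,.44,.24],-37))
E
```

```text
(array([ 0.22807217,  0.11107584, -0.01345038]), array([ 3.16957467e-05, -1.52560259e-05,  2.67954800e-01]))
```

```bash
python3 -m inch '0.0285 0.0139 -0.0017 0 0 0 1; 0.0285 0.0139 -0.0017 0 0 0 1; 0.0285 0.0139 -0.0017 0 0 0 1; 0.0285 0.0139 -0.0017 0 0 0 1; 0.0285 0.0139 -0.0017 0 0 0 1; 0.0285 0.0139 -0.0017 0 0 0 1; 0.0285 0.0139 -0.0017 0 0 0 1; 0.0285 0.0139 -0.0017 0 0 0 1; 0 0 0 0 0 0.067 1; 0 0 0 0 0 0.067 1; 0 0 0 0 0 0.067 1; 0 0 0 0 0 0.067 1; 0 0 0 0 0 0 1' && python3 - <<'E'
from h import *
save("wrist","c1"); print(r.recognise("brush","wrist")); print(tool()[0])
E
```

```text
time_s: 2.03
tcp_pos: [0.42, 0.4397, 0.2403]
eef_rot: [-180.0, 0.0, -37.2]
contact_force: [0.2, -1.1, -1.2]
gripper_width: 0.0873
[{'xy': [340.8, 224.6], 'p': 0.88}, {'xy': [262.7, 8.6], 'p': 0.77}, {'xy': [315.5, 105.8], 'p': 0.7}]
[0.419903   0.43989712 0.24024884]
```

View pics/c1.png

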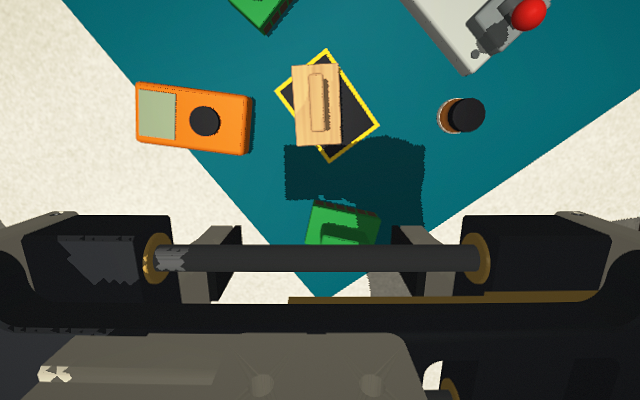

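```bash
python3 - <<'E'
from h import *
P=KD("wrist")
im=cv2.imread("pics/c1.png"); cv2.imwrite("pics/c1z.png",cv2.resize(im[40:170,260:390],None,fx=4.5,fy=4.5,interpolation=cv2.INTER_CUBIC))
h=[w("wrist",c,.036,P)[:2] for c in [(291,66),(339,64),(342,143),(295,147)]]
g=[w("wrist",c,.08,P)[:2] for c in [(309,73),(325,73),(327,131),(311,131)]]
d=[w("wrist",c,.0015,P)[:2] for c in [(327,49),(275,92),(329,162),(379,125)]]
for q in (h,g,d):
    q=np.array(q); e=q[1:]-q[:-1]; print(q.round(4).tolist(),"c",q.mean(0).round(4),"len",np.linalg.norm(e,axis=1).round(4),"ang",np.degrees(np.arctan2(e[:,1],e[:,0])).round(1))
E
```

```text
[[0.5432, 0.3842], [0.5113, 0.338], [0.4351, 0.3883], [0.4662, 0.4381]] c [0.4889 0.3871] len [0.0562 0.0913 0.0587] ang [-124.6  146.6   58. ]
[[0.5182, 0.3754], [0.5083, 0.3622], [0.4598, 0.3952], [0.4702, 0.4091]] c [0.4891 0.3855] len [0.0165 0.0587 0.0173] ang [-126.8  145.7   53.2]
[[0.5383, 0.3339], [0.5375, 0.4189], [0.4212, 0.4166], [0.4211, 0.3335]] c [0.4795 0.3757] len [0.085  0.1163 0.0832] ang [  90.6 -178.9  -90. ]
```

View pics/c1z.png

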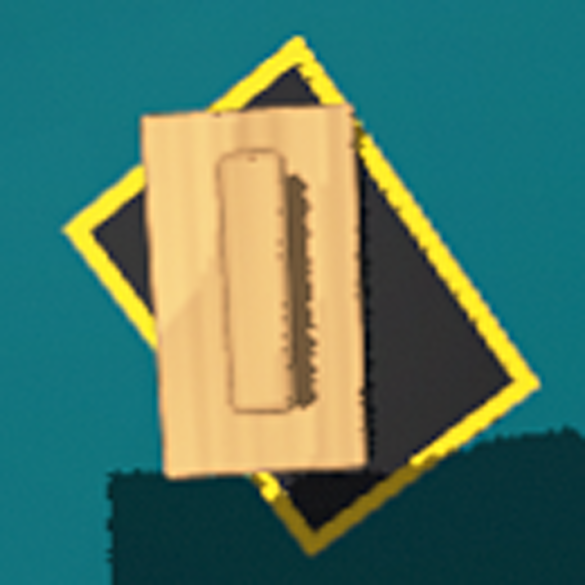

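```bash
python3 - <<'E'
from h import *
print(plan([.489,.386,.046],-34.2))
E
```

```text
(array([0.08762566, 0.00167951, 0.19424425]), array([-1.42951569e-04,  4.63252414e-05, -4.66845292e-02]))
```

```bash
python3 -m inch '0.0292 0.0006 0.014 0 0 0 1; 0.0292 0.0006 0.03 0 0 0 1; 0.0292 0.0005 0.03 0 0 -0.0467 1; 0 0 0.03 0 0 0 1; 0 0 0.03 0 0 0 1; 0 0 0.03 0 0 0 1; 0 0 0.02 0 0 0 1; 0 0 0.01 0 0 0 1; 0 0 0 0 0 0 1; 0 0 0 0 0 0 1; 0 0 0 0 0 0 0; 0 0 0 0 0 0 0; 0 0 0 0 0 0 0; 0 0 0 0 0 0 0; 0 0 0 0 0 0 0; 0 0 0 0 0 0 0' 40
```

```text
time_s: 3.47
tcp_pos: [0.4887, 0.3861, 0.0469]
eef_rot: [-180.0, -0.0, -34.3]
contact_force: [-0.5, 1.3, -0.7]
gripper_width: 0.0535
```

```bash
python3 -m inch '0 0 0 0 0 0 0; 0 0 0 0 0 0 0; 0 0 0 0 0 0 0; 0 0 0 0 0 0 0; 0 0 0 0 0 0 0; 0 0 0 0 0 0 0; 0 0 0 0 0 0 0; 0 0 0 0 0 0 0' 40
```

```text
time_s: 4.13
tcp_pos: [0.4885, 0.3859, 0.0462]
eef_rot: [180.0, 0.0, -34.3]
contact_force: [0.4, -0.1, -1.5]
gripper_width: 0.0156
```

```bash
python3 -m inch '0 0 -0.005 0 0 0 0; 0 0 -0.01 0 0 0 0; 0 0 -0.02 0 0 0 0; 0 0 -0.03 0 0 0 0; 0 0 -0.04 0 0 0 0; 0 0 -0.04 0 0 0 0; 0 0 -0.04 0 0 0 0; 0 0 -0.03 0 0 0 0; 0 0 0 0 0 0 0'; python3 - <<'E'
from h import *
print(plan([.47,.06,.26],8.5))
E
```

```text
time_s: 4.88
tcp_pos: [0.4911, 0.3878, 0.2708]
eef_rot: [-179.3, -0.1, -34.3]
contact_force: [1.6, 0.6, -1.4]
gripper_width: 0.0161
(array([0.16720906, 0.28286589, 0.00770538]), array([-0.01098729, -0.00714804, -0.74666432]))
```

```bash
python3 -m inch '0.0167 0.0283 0.001 0 0 0 0; 0.0167 0.0283 0.001 0 0 0 0; 0.0167 0.0283 0.001 0 0 0 0; 0.0167 0.0283 0.001 0 0 0 0; 0.0167 0.0283 0 0 0 0 0; 0.0167 0.0283 0 0 0 0 0; 0.0167 0.0283 0 0 0 0 0; 0.0167 0.0283 0 0 0 0 0; 0.0167 0.0283 0 0 0 0 0; 0.0167 0.0283 0 0 0 0 0; 0 0 0 0 0 -0.107 0; 0 0 0 0 0 -0.107 0; 0 0 0 0 0 -0.107 0; 0 0 0 0 0 -0.107 0; 0 0 0 0 0 -0.107 0; 0 0 0 0 0 -0.107 0; 0 0 0 0 0 -0.107 0; 0 0 0 0 0 0 0; 0 0 0 0 0 0 0' && python3 - <<'E'
from h import *
save("wrist","d1"); print(tool()[0])
for n in ["hub","crank","brake_tip","needle_tip","scrap0","scrap1","scrap2","scrap3","scrap4","scrap5"]:
    z=dict(hub=.072,crank=.1,brake_tip=.118,needle_tip=.055).get(n,.036)
    print(n,[(np.round(d["xy"]),round(d["p"],2),np.round(w("wrist",d["xy"],z)[:2],3)) for d in r.recognise(n,"wrist")[:2]])
E
```

```text
time_s: 6.47
tcp_pos: [0.4668, 0.058, 0.2579]
eef_rot: [-180.0, -0.0, 8.4]
contact_force: [0.0, -0.1, -1.7]
gripper_width: 0.0158
[0.46680902 0.05804376 0.25780673]
hub [(array([342.,  98.]), 0.71, array([0.565, 0.044])), (array([409., 126.]), 0.59, array([ 0.546, -0.039]))]
crank [(array([245.,  22.]), 0.69, array([0.619, 0.152])), (array([205.,  70.]), 0.65, array([0.569, 0.189]))]
brake_tip [(array([195., 195.]), 0.63, array([0.44 , 0.186])), (array([408., 176.]), 0.57, array([ 0.494, -0.036]))]
needle_tip [(array([249.,  21.]), 0.66, array([0.634, 0.16 ]))]
scrap0 [(array([408., 178.]), 0.73, array([ 0.481, -0.065])), (array([414.,  76.]), 0.66, array([ 0.607, -0.043]))]
scrap1 [(array([408., 178.]), 0.73, array([ 0.481, -0.065])), (array([414.,  76.]), 0.66, array([ 0.607, -0.043]))]
scrap2 [(array([408., 178.]), 0.73, array([ 0.481, -0.065])), (array([414.,  76.]), 0.66, array([ 0.607, -0.043]))]
scrap3 [(array([408., 178.]), 0.73, array([ 0.481, -0.065])), (array([414.,  76.]), 0.66, array([ 0.607, -0.043]))]
scrap4 [(array([408., 178.]), 0.73, array([ 0.481, -0.065])), (array([414.,  76.]), 0.66, array([ 0.607, -0.043]))]
scrap5 [(array([408., 178.]), 0.73, array([ 0.481, -0.065])), (array([414.,  76.]), 0.66, array([ 0.607, -0.043]))]
```

View pics/d1.png

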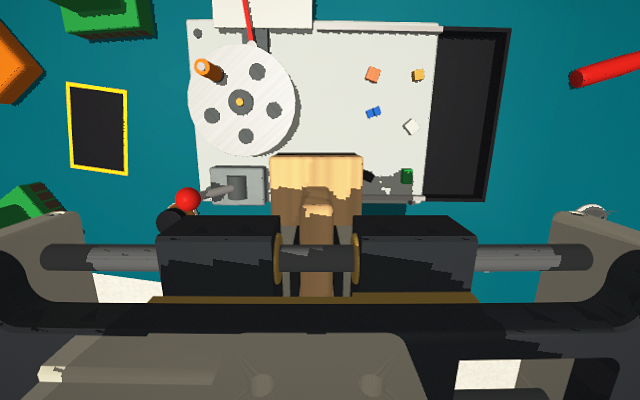

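```bash
cat >> h.py <<'E'
def T(v,X):
    X=np.atleast_2d(np.array(X,float)); c,s=np.cos(v[2]),np.sin(v[2]); return X@np.array([[c,s,0],[-s,c,0],[0,0,1]])+[v[0],v[1],0]
E
python3 - <<'E'
from h import *
from scipy.optimize import least_squares
P=KD("wrist")
S=np.array([[115,180,30],[15,105,72],[-88,156,118],[-110,-217,28],[110,-217,28],[108,-130,30]])/1e3
U=np.array([[187,22],[239,101],[187,199],[485,202],[511,29],[438,29]])
f=least_squares(lambda v:(px("wrist",T(v,S),P)-U).ravel(),[.55,.1,0],loss="soft_l1")
print(f.x,np.degrees(f.x[2]),np.round((px("wrist",T(f.x,S),P)-U),1).tolist())
v=f.x
im=cv2.imread("pics/d1.png")
def L(pts,c):
    q=px("wrist",T(v,np.array(pts)/1e3),P).astype(int); cv2.polylines(im,[q.reshape(-1,1,2)],False,c,1)
L([[-115,-130,30],[115,-130,30],[115,180,30],[-115,180,30]],(0,0,255))
a=np.linspace(0,6.3,60); L([[15+62*np.cos(t),105+62*np.sin(t),72] for t in a],(255,0,255))
L([[-101,-130,30],[-101,20,30],[101,20,30],[101,-130,30]],(0,255,255))
L([[-106,-130,28],[-106,-215,28],[106,-215,28],[106,-130,28]],(0,255,0))
cv2.imwrite("pics/d2.png",im)
for n,c in dict(s0=(407,176),s3=(368,177),s1=(411,127),s4=(373,113),s2=(419,75),s5=(373,74)).items():
    q=w("wrist",c,.036,P)-[v[0],v[1],0]; c_,s_=np.cos(v[2]),np.sin(v[2]); print(n,(1e3*np.array([c_*q[0]+s_*q[1],-s_*q[0]+c_*q[1]])).round())
k=w("wrist",(203,66),.115,P); hb=T(v,[.015,.105,.072])[0]; print("knob",k,"hub",hb,"r",np.linalg.norm((k-hb)[:2]),np.degrees(np.arctan2(*(k-hb)[[1,0]])-v[2]))
E
```

```text
[0.54256938 0.05052555 0.13553672] 7.765682081605283 [[-2.6, -4.0], [2.1, 1.5], [0.7, 0.3], [-2.5, -0.1], [-1.5, 0.3], [2.1, -0.6]]
s0 [ -73. -104.]
s3 [-76. -52.]
s1 [  -9. -103.]
s4 [  7. -53.]
s2 [  53. -107.]
s5 [ 53. -50.]
knob [0.57048639 0.18546539 0.115     ] hub [0.54324399 0.15658942 0.072     ] r 0.03969848748372778 38.90169028358161
```

View pics/d2.png

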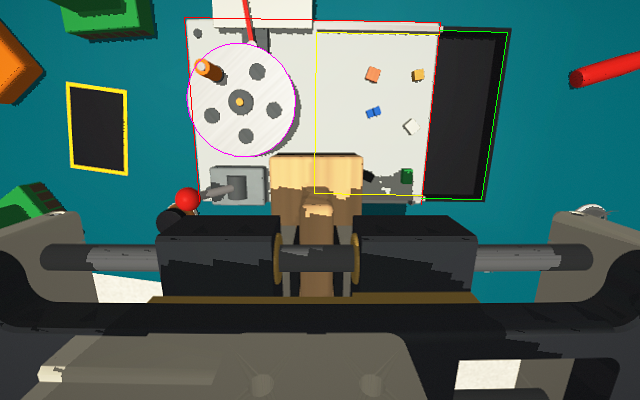

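```bash
cat >> h.py <<'E'
V=np.array([.5435,.052,.14])
def splan(x,y,z,yaw=None): # stand mm -> tool plan
    X=T(V,np.array([[x,y,z]])/1e3)[0]
    a,b=plan(X,np.degrees(V[2]) if yaw is None else yaw)
    print("shift",a.round(4),"rot",b.round(4),"target",X.round(4))
E
python3 - <<'E'
from h import *
splan(-47,3,150)
splan(-47,3,75.8)
E
```

```text
shift [0.0278 0.014  0.1074] rot [0.     0.     0.0096] target [0.4965 0.0484 0.15  ]
shift [0.0278 0.014  0.1816] rot [0.     0.     0.0096] target [0.4965 0.0484 0.0758]
```

```bash
python3 -m inch '0.0139 0.007 0.02 0 0 0.0096 0; 0.0139 0.007 0.03 0 0 0 0; 0 0 0.035 0 0 0 0; 0 0 0.035 0 0 0 0; 0 0 0.03 0 0 0 0; 0 0 0.02 0 0 0 0; 0 0 0.01 0 0 0 0; 0 0 0 0 0 0 0; 0 0 0 0 0 0 0'; python3 - <<'E'
from h import *
splan(-47,3,75.8)
save("wrist","e1"); save("side","e2",(180,120,420,300),3)
E
```

```text
time_s: 7.77
tcp_pos: [0.4969, 0.0484, 0.0776]
eef_rot: [180.0, 0.0, 8.1]
contact_force: [0.7, 0.8, -1.5]
gripper_width: 0.0162
shift [-0.0004 -0.      0.0018] rot [0.0003 0.     0.0006] target [0.4965 0.0484 0.0758]
```

View pics/e1.png

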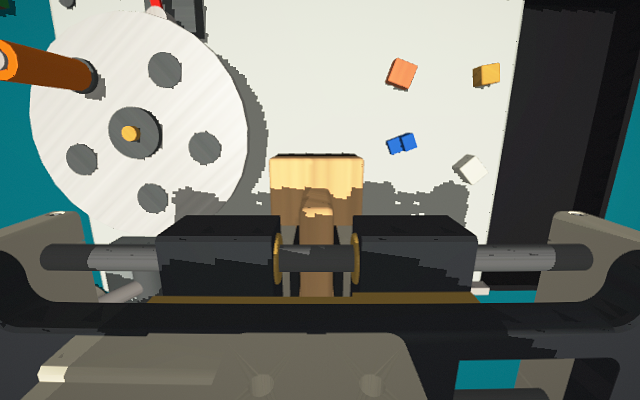

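View pics/e2.png

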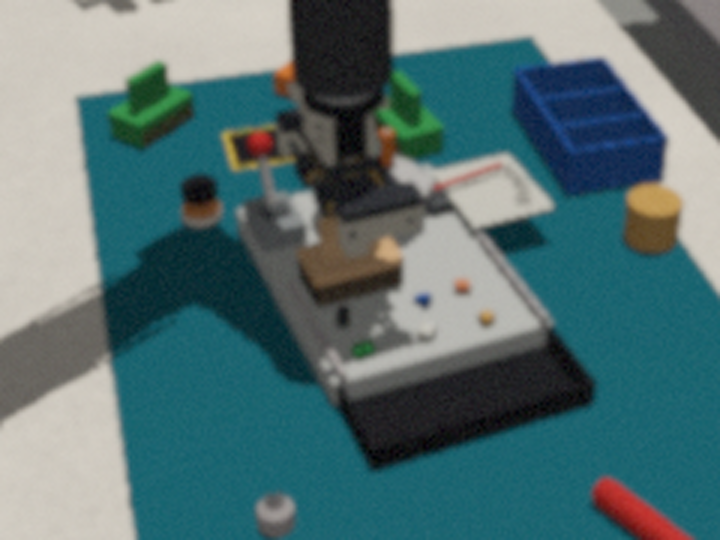

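```bash
python3 -m inch '0 0 0.0012 0 0 0 0; 0 0.004 0 0 0 0 0; 0 0.008 0 0 0 0 0; 0 0.008 0 0 0 0 0; 0 0.008 0 0 0 0 0; 0 0.008 0 0 0 0 0; 0 0.008 0 0 0 0 0; 0 0.008 0 0 0 0 0; 0 0.008 0 0 0 0 0; 0 0.008 0 0 0 0 0; 0 0.008 0 0 0 0 0; 0 0.008 0 0 0 0 0; 0 0.008 0 0 0 0 0; 0 0.008 0 0 0 0 0; 0 0.008 0 0 0 0 0; 0 0.008 0 0 0 0 0; 0 0.008 0 0 0 0 0; 0 0.008 0 0 0 0 0; 0 0.008 0 0 0 0 0; 0 0.008 0 0 0 0 0'; python3 - <<'E'
from h import *
splan(-47,-145,75.8)
save("wrist","f1"); save("side","f2",(180,120,420,300),3)
E
```

```text
time_s: 9.53
tcp_pos: [0.5172, -0.0991, 0.0762]
eef_rot: [180.0, 0.0, 8.0]
contact_force: [-0.8, 0.3, -1.1]
gripper_width: 0.0155
shift [ 0.0001 -0.0009  0.0004] rot [0.     0.0001 0.0003] target [ 0.5172 -0.0981  0.0758]
```

View pics/f1.png

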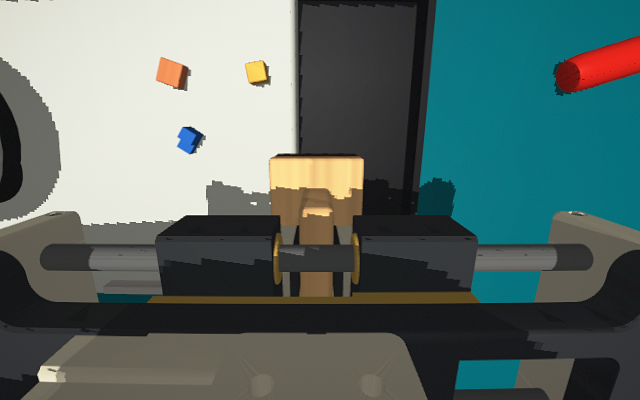

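View pics/f2.png

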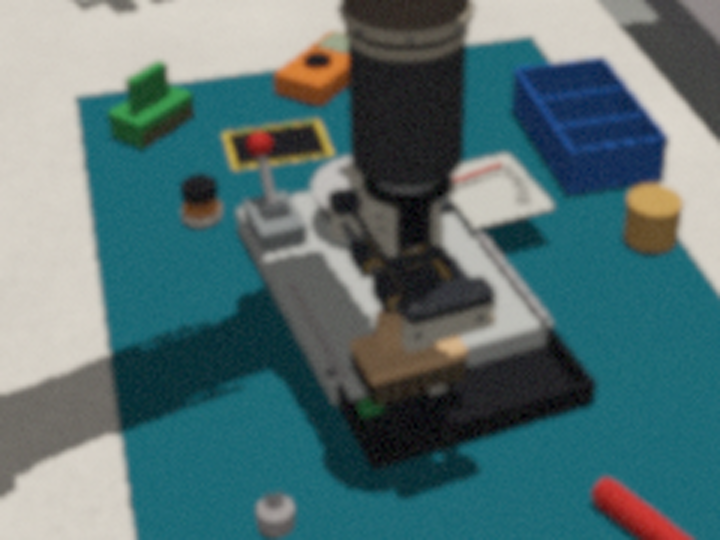

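```bash
python3 -m inch '0 0 -0.03 0 0 0 0; 0 0 -0.03 0 0 0 0; 0.0188 -0.0298 0 0 0 0 0; 0.0188 -0.0298 0 0 0 0 0; 0.0188 -0.0298 0 0 0 0 0; 0.0188 -0.0298 0 0 0 0 0; 0.0188 -0.0298 0 0 0 0 0; 0 0 0.02 0 0 0 0; 0 0 0.02 0 0 0 0; 0 0 0.015 0 0 0 0; 0 0 0.005 0 0 0 0; 0 0 0 0 0 0 0; 0 0 0 0 0 0 0'; python3 - <<'E'
from h import *
splan(47,3,75.8)
E
```

```text
time_s: 10.72
tcp_pos: [0.5895, 0.0625, 0.0764]
eef_rot: [180.0, 0.0, 8.1]
contact_force: [0.8, 0.2, -1.3]
gripper_width: 0.0158
shift [-0.      0.001   0.0006] rot [0.0001 0.     0.0006] target [0.5896 0.0615 0.0758]
```

```bash
python3 -m inch '0 0.004 0.0002 0 0 0 0; 0 0.008 0 0 0 0 0; 0 0.008 0 0 0 0 0; 0 0.008 0 0 0 0 0; 0 0.008 0 0 0 0 0; 0 0.008 0 0 0 0 0; 0 0.008 0 0 0 0 0; 0 0.008 0 0 0 0 0; 0 0.008 0 0 0 0 0; 0 0.008 0 0 0 0 0; 0 0.008 0 0 0 0 0; 0 0.008 0 0 0 0 0; 0 0.008 0 0 0 0 0; 0 0.008 0 0 0 0 0; 0 0.008 0 0 0 0 0; 0 0.008 0 0 0 0 0; 0 0.008 0 0 0 0 0; 0 0.008 0 0 0 0 0; 0 0.008 0 0 0 0 0; 0 0.008 0 0 0 0 0'; python3 - <<'E'
from h import *
splan(47,-145,75.8)
save("scene","g1",(250,150,450,280),4); save("side","g2",(180,120,420,300),3)
E
```

```text
time_s: 12.38
tcp_pos: [0.6113, -0.0929, 0.076]
eef_rot: [180.0, -0.0, 8.0]
contact_force: [-0.7, 0.6, -2.4]
gripper_width: 0.0159
shift [ 0.     -0.0079  0.0002] rot [ 0.     -0.      0.0003] target [ 0.6103 -0.085   0.0758]
```

View pics/g1.png

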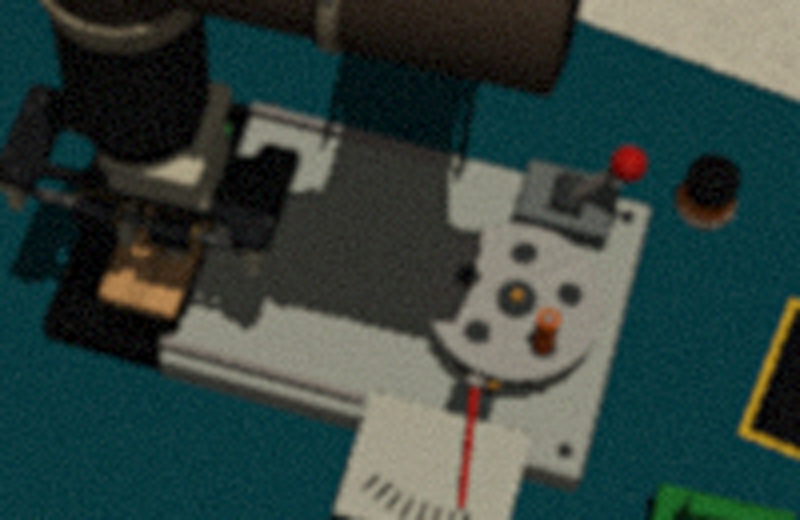

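View pics/g2.png

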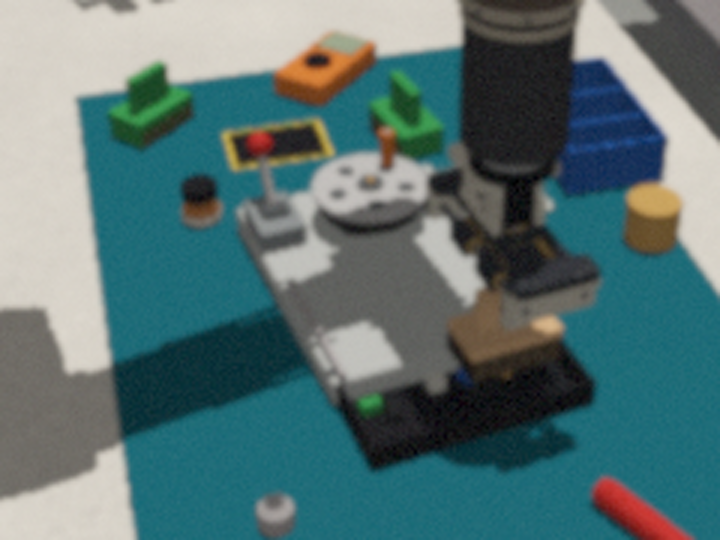

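```bash
python3 -m inch '0 0 -0.02 0 0 0 0; 0 0 -0.035 0 0 0 0; -0.02 -0.006 -0.035 0 0 0 0; -0.035 -0.012 -0.035 0 0 0 0; -0.035 -0.012 -0.035 0 0 0 0; -0.035 -0.012 -0.02 0 0 0 0; -0.02 -0.01 0 0 0 0 0; 0 0 0 0 0 0 0; 0 0 0 0 0 0 0'; python3 - <<'E'
from h import *
save("wrist","h1"); save("side","h2",(180,120,420,300),3)
E
```

```text
time_s: 13.23
tcp_pos: [0.4732, -0.063, 0.2443]
eef_rot: [-180.0, -0.2, 8.1]
contact_force: [0.8, 0.5, -2.4]
gripper_width: 0.0161
```

View pics/h1.png

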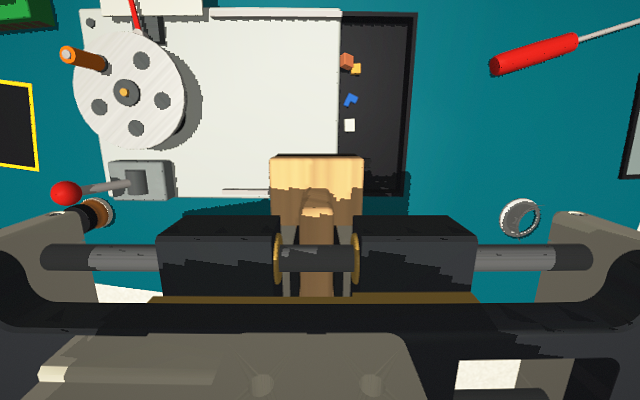

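View pics/h2.png

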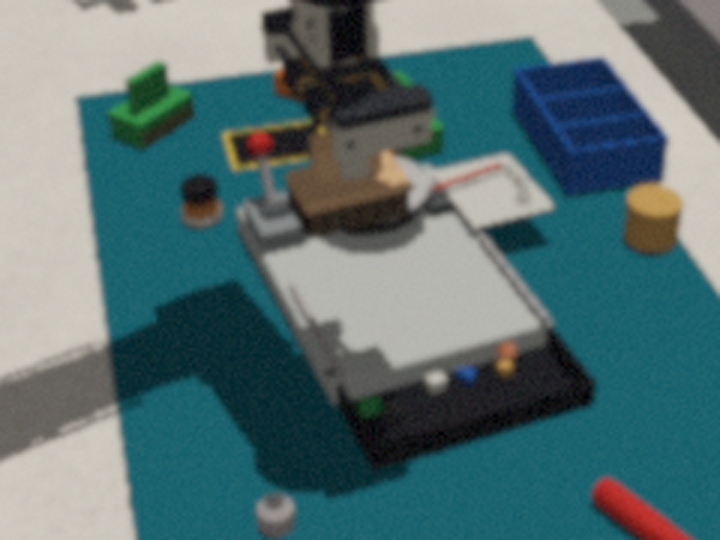

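```bash
python3 -m inch '-0.02 -0.03 0 0 0 0 0; -0.02 -0.04 0 0 0 0 0; 0 0 0 0 0 0 0; 0 0 0 0 0 0 0'; python3 - <<'E'
from h import *
im=save("wrist","i1",(290,0,610,240),2.5)
o=im[0:240,290:610].astype(float); o=255*(o/255)**.45
cv2.imwrite("pics/i1.png",cv2.resize(o.astype(np.uint8),None,fx=2.5,fy=2.5,interpolation=cv2.INTER_CUBIC)[:,:,::-1])
E
```

```text
time_s: 13.67
tcp_pos: [0.4263, -0.0006, 0.2429]
eef_rot: [180.0, 0.0, 8.3]
contact_force: [0.7, 0.3, -1.1]
gripper_width: 0.0156
```

View pics/i1.png

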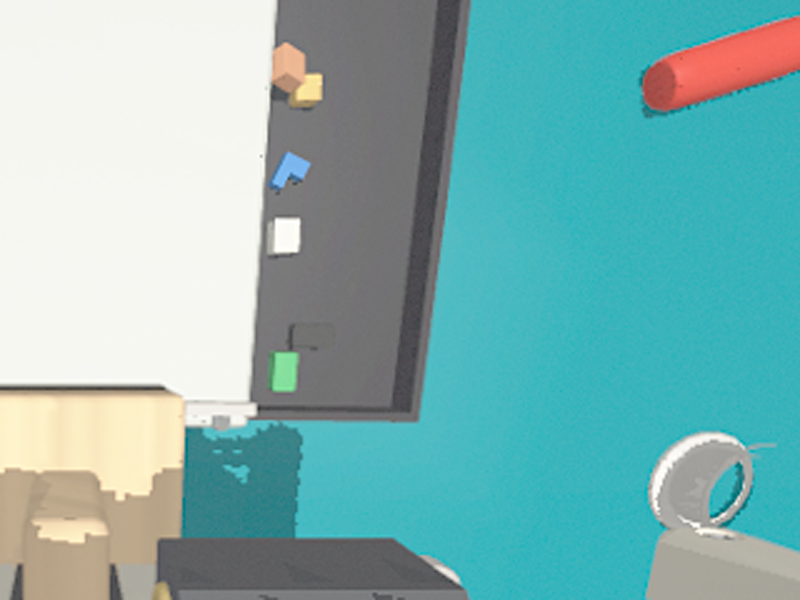

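```bash
python3 - <<'E'
from h import *
im=r.capture("wrist")
o=im[5:55,385:445].astype(float); o=255*(o/255)**.6
cv2.imwrite("pics/i2.png",cv2.resize(o.astype(np.uint8),None,fx=12,fy=12,interpolation=cv2.INTER_CUBIC)[:,:,::-1])
E
```

```text
(no output)
```

View pics/i2.png

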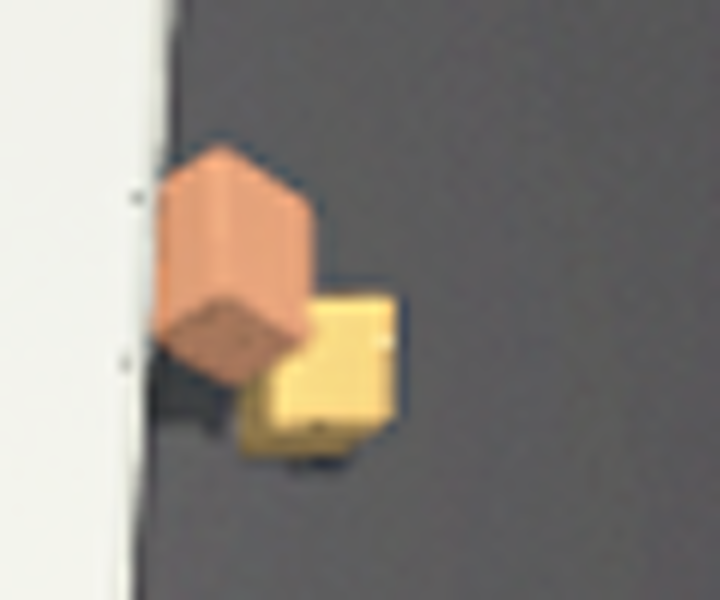

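```bash
python3 - <<'E'
from h import *
print(plan([.4798,.3757,.15],0.5))
E
```

```text
(array([ 0.10549932, -0.36661372,  0.09260704]), array([0.0005405 , 0.00061289, 0.13238214]))
```

```bash
python3 -m inch '0.0105 -0.0366 0 0 0 0 0; 0.0105 -0.0366 0 0 0 0 0; 0.0105 -0.0366 0 0 0 0 0; 0.0105 -0.0366 0 0 0 0 0; 0.0105 -0.0366 0 0 0 0 0; 0.0105 -0.0366 0 0 0 0 0; 0.0105 -0.0366 0 0 0 0 0; 0.0105 -0.0366 0 0 0 0 0; 0.0105 -0.0366 0 0 0 0 0; 0.0105 -0.0366 0 0 0 0 0; 0 0 0.03 0 0 0.066 0; 0 0 0.03 0 0 0.066 0; 0 0 0.03 0 0 0 0; 0 0 0 0 0 0 0; 0 0 0 0 0 0 0'; python3 - <<'E'
from h import *
print(plan([.4798,.3757,.0462],0.5)); print(r.recognise)
save("wrist","j1"); save("scene","j2",(380,170,560,320),4)
E
```

```text
time_s: 15.02
tcp_pos: [0.4798, 0.3732, 0.1511]
eef_rot: [179.7, 0.2, 0.4]
contact_force: [0.7, 1.0, -1.5]
gripper_width: 0.0158
(array([ 0.00027188, -0.00299584,  0.10488209]), array([ 0.00457748,  0.00262981, -0.00172355]))
<function make.<locals>.keyed.<locals>.call at 0x7fe2feefcb80>
```

View pics/j1.png

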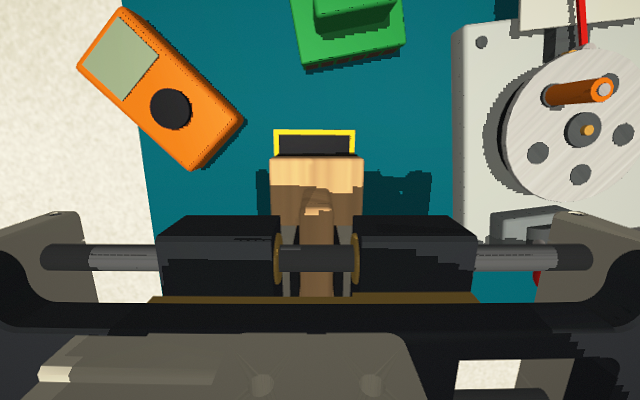

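View pics/j2.png

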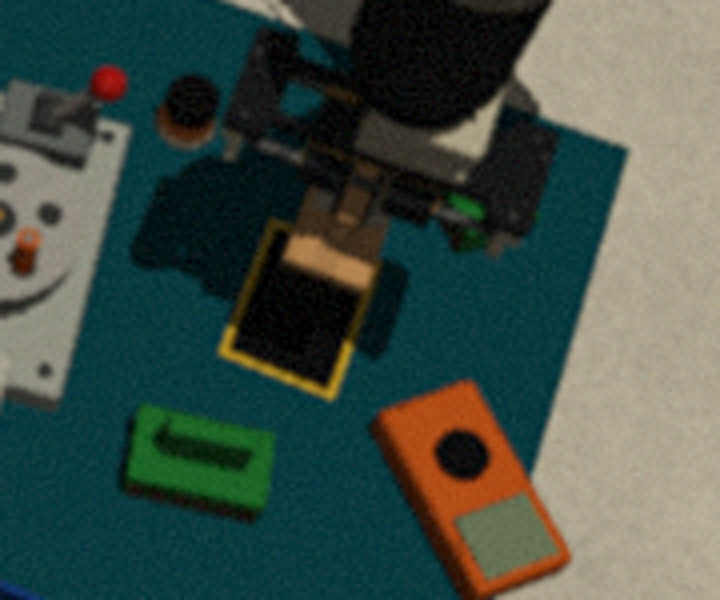

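```bash
python3 -m inch '0 -0.0025 0.02 0 0 0 0; 0 0 0.03 0 0 0 0; 0 0 0.03 0 0 0 0; 0 0 0.015 0 0 0 0; 0 0 0.007 0 0 0 0; 0 0 0.002 0 0 0 0; 0 0 0 0 0 0 0; 0 0 0 0 0 0 0; 0 0 0 0 0 0 0'
```

```text
time_s: 15.87
tcp_pos: [0.4799, 0.3783, 0.051]
eef_rot: [-179.9, -0.1, 0.5]
contact_force: [-0.9, -0.4, -1.8]
gripper_width: 0.0159
```

```bash
python3 -m inch '0 0 0 0 0 0 0; 0 0 0 0 0 0 0'; python3 -c "
from h import *
print(plan([.4798,.3757,.0462],0.5))"
```

```text
time_s: 16.03
tcp_pos: [0.4794, 0.3778, 0.0501]
eef_rot: [-179.9, -0.1, 0.5]
contact_force: [-0.3, 0.6, -1.9]
gripper_width: 0.0157
(array([0.00041794, 0.00210459, 0.00388573]), array([-0.00125443, -0.00093609, -0.00033974]))
```

```bash
python3 -m inch '0.0004 0.002 0.0015 0 0 0 0; 0 0 0.0014 0 0 0 0; 0 0 0.0004 0 0 0 0; 0 0 0 0 0 0 0; 0 0 0 0 0 0 0'
```

```text
time_s: 16.45
tcp_pos: [0.4794, 0.3753, 0.0457]
eef_rot: [180.0, 0.0, 0.5]
contact_force: [-0.4, 0.4, -1.9]
gripper_width: 0.0156
```

Touchdown height reached; release and rise.

```bash
python3 -m inch '0 0 0 0 0 0 0.3; 0 0 0 0 0 0 0.5; 0 0 0 0 0 0 1; 0 0 0 0 0 0 1; 0 0 0 0 0 0 1; 0 0 0 0 0 0 1; 0 0 0 0 0 0 1; 0 0 -0.01 0 0 0 1; 0 0 -0.02 0 0 0 1; 0 0 -0.03 0 0 0 1; 0 0 -0.04 0 0 0 1; 0 0 -0.04 0 0 0 1; -0.03 0 -0.04 0 0 0 1; -0.03 0 -0.02 0 0 0 1; 0 0 0 0 0 0 1; 0 0 0 0 0 0 1'; python3 - <<'E'
from h import *
save("wrist","k1")
E
```

```text
time_s: 17.78
tcp_pos: [0.4239, 0.3756, 0.2421]
eef_rot: [-179.8, -0.1, 0.6]
contact_force: [-0.1, -0.1, -0.3]
gripper_width: 0.088
```

View pics/k1.png

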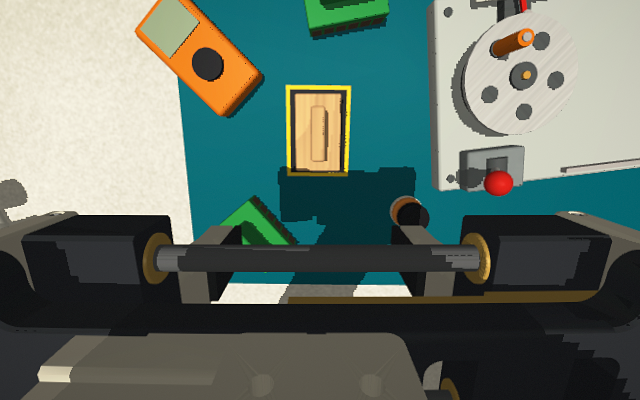

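```bash
python3 - <<'E'
from h import *
P=KD("wrist")
im=cv2.imread("pics/k1.png"); cv2.imwrite("pics/k2.png",cv2.resize(im[0:200,440:600],None,fx=4,fy=3,interpolation=cv2.INTER_CUBIC)[:,:])
print(w("wrist",(527,37),.115,P),w("wrist",(526,75),.075,P), w("wrist",(498,183),.118,P))
print(plan([.48,.172,.23],8))
E
```

```text
[0.56984833 0.18599397 0.115     ] [0.54422049 0.15386327 0.075     ] [0.4355051  0.19314248 0.118     ]
(array([0.05398903, 0.20360126, 0.01008232]), array([-0.00181703, -0.00103858, -0.13025652]))
```

View pics/k2.png

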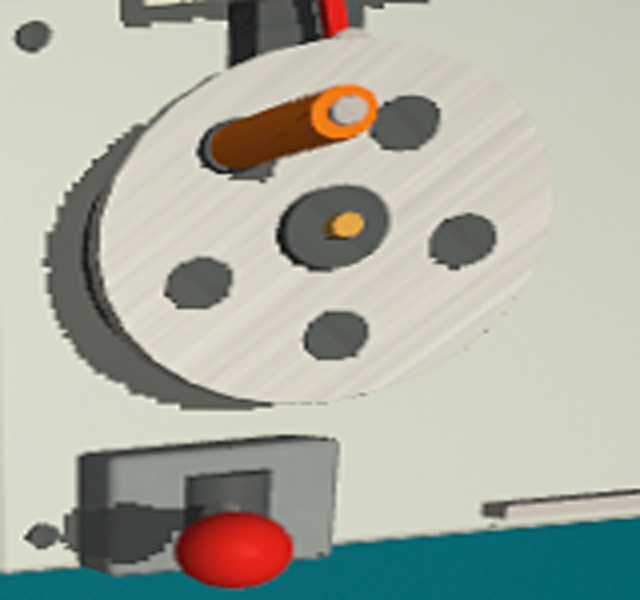

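```bash
python3 -m inch '0.0054 0.0204 0 0 0 0 1; 0.0054 0.0204 0 0 0 0 1; 0.0054 0.0204 0 0 0 0 1; 0.0054 0.0204 0 0 0 0 1; 0.0054 0.0204 0 0 0 0 1; 0.0054 0.0204 0 0 0 0 1; 0.0054 0.0204 0 0 0 0 1; 0.0054 0.0204 0 0 0 0 1; 0.0054 0.0204 0 0 0 0 1; 0.0054 0.0204 0 0 0 0 1; 0 0 0 0 0 -0.065 1; 0 0 0 0 0 -0.065 1; 0 0 0 0 0 0 1; 0 0 0 0 0 0 1'; python3 - <<'E'
from h import *
save("wrist","l1"); print(tool()[0])
E
```

```text
time_s: 19.0
tcp_pos: [0.4802, 0.1708, 0.2381]
eef_rot: [179.9, 0.1, 7.8]
contact_force: [-0.5, 0.1, 0.7]
gripper_width: 0.088
[0.48019716 0.17102657 0.23831717]
```

View pics/l1.png

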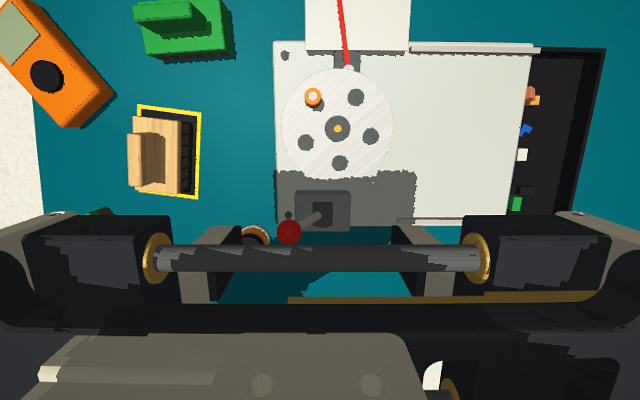

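```bash
python3 - <<'E'
from h import *
P=KD("wrist")
k=w("wrist",(313.2,96),.115,P); hb=w("wrist",(337.5,128.2),.077,P)
print(k,hb,np.linalg.norm((k-hb)[:2]),np.degrees(np.arctan2(k[1]-hb[1],k[0]-hb[0])))
print(w("wrist",(313.5,95),.115,P))
for d in r.recognise("crank","wrist")[:2]: print(d, w("wrist",d["xy"],.1,P))
print(plan([k[0],k[1],.14],8),plan([k[0],k[1],.082],8))
E
```

```text
[0.57036991 0.18625208 0.115     ] [0.54436242 0.15656446 0.077     ] 0.039468267025274506 48.78039018520545
[0.57128344 0.18609405 0.115     ]
{'xy': [312.1, 98.1], 'p': 0.53} [0.56956019 0.18737306 0.1       ]
{'xy': [46.6, 68.4], 'p': 0.22} [0.56359548 0.44818161 0.1       ]
(array([ 0.09152533, -0.00273433,  0.09839795]), array([ 0.00077546,  0.00116317, -0.0034039 ])) (array([ 0.09159272, -0.00277942,  0.1563979 ]), array([ 0.00077546,  0.00116317, -0.0034039 ]))
```

```bash
python3 -m inch '0.0305 -0.0009 0.01 0 0 0 1; 0.0305 -0.0009 0.02 0 0 0 1; 0.0305 -0.0009 0.03 0 0 -0.0034 1; 0 0 0.03 0 0 0 1; 0 0 0.02 0 0 0 1; 0 0 0 0 0 0 1; 0 0 0 0 0 0 1; 0 0 0 0 0 0 1'; python3 - <<'E'
from h import *
print(plan([.5704,.1862,.082],8)); save("wrist","m1")
E
```

```text
time_s: 19.77
tcp_pos: [0.5704, 0.187, 0.1314]
eef_rot: [-180.0, -0.1, 8.1]
contact_force: [-0.3, -0.3, 0.7]
gripper_width: 0.0876
(array([-0.00018858,  0.00084925,  0.04942008]), array([-0.00017289, -0.00170788,  0.00236906]))
```

View pics/m1.png

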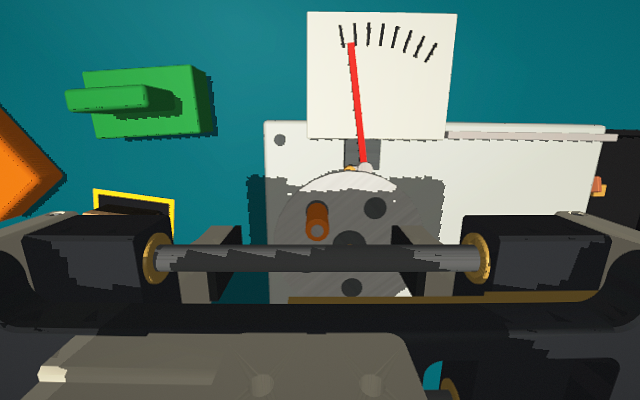

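```bash
cat > meas.py <<'E'
import sys
from h import *
def meas(n="wrist",tag=None):
    P=KD(n); p,_=tool(); t=r.get_state()["time_s"]; im=r.capture(n)
    h=cv2.cvtColor(im,cv2.COLOR_RGB2HSV)
    m=((h[...,0]<6)|(h[...,0]>174))&(h[...,1]>150)&(h[...,2]>70)
    ys,xs=np.nonzero(m); 
    W=np.array([w(n,(x,y),.055,P) for x,y in zip(xs,ys)]).reshape(-1,3) if len(xs)<6000 else np.zeros((0,3))
    c,s=np.cos(V[2]),np.sin(V[2]); d=W[:,:2]-V[:2]; S=np.c_[c*d[:,0]+s*d[:,1],-s*d[:,0]+c*d[:,1]]*1e3
    S=S[(S[:,0]>80)&(S[:,0]<185)&(S[:,1]>20)&(S[:,1]<125)]
    if len(S)<10: return p,None,len(S),im
    vx,vy,x0,y0=cv2.fitLine(S.astype(np.float32),cv2.DIST_HUBER,0,.01,.01).ravel()
    if vx<0: vx,vy=-vx,-vy
    return p,-np.degrees(np.arctan2(vy,vx)),len(S),im
if __name__=="__main__":
    p,a,k,im=meas(sys.argv[1] if len(sys.argv)>1 else "wrist")
    H=np.array([.5443,.1566]); q=p[:2]-H
    print("theta %.1f rad %.1f mm  needle %s (n=%d) z %.4f gw %.4f t %.1f F %s"%(np.degrees(np.arctan2(q[1],q[0])-V[2])%360,1e3*np.hypot(*q),None if a is None else round(a,2),k,p[2],r.get_state()["gripper_width"],r.get_state()["time_s"],np.round(r.get_state()["contact_force"],1)))
    if len(sys.argv)>2: cv2.imwrite("pics/%s.png"%sys.argv[2],im[:,:,::-1])
E
python3 meas.py; python3 meas.py scene
python3 -m inch '0 0.0008 0.02 0 0 0 1; 0 0 0.015 0 0 0 1; 0 0 0.01 0 0 0 1; 0 0 0.004 0 0 0 1; 0 0 0 0 0 0 1; 0 0 0 0 0 0 0.5; 0 0 0 0 0 0 0.3; 0 0 0 0 0 0 0; 0 0 0 0 0 0 0; 0 0 0 0 0 0 0; 0 0 0 0 0 0 0; 0 0 0 0 0 0 0; 0 0 0 0 0 0 0; 0 0 0 0 0 0 0; 0 0 0 0 0 0 0; 0 0 0 0 0 0 0; 0 0 0 0 0 0 0' 20; python3 meas.py wrist n1; python3 meas.py scene
```

```text
theta 41.4 rad 40.4 mm  needle -8.57 (n=780) z 0.1320 gw 0.0877 t 19.9 F [-0.4 -0.2  0.5]
theta 41.4 rad 40.4 mm  needle -8.12 (n=47) z 0.1322 gw 0.0877 t 19.9 F [0.3 0.  0.6]
time_s: 21.33
tcp_pos: [0.5699, 0.186, 0.081]
eef_rot: [-180.0, -0.0, 8.1]
contact_force: [0.2, -0.0, -1.7]
gripper_width: 0.0155
theta 40.9 rad 39.0 mm  needle -8.5 (n=1337) z 0.0810 gw 0.0156 t 21.4 F [ 1.4  0.8 -0.8]
theta 40.8 rad 38.9 mm  needle -8.28 (n=47) z 0.0810 gw 0.0154 t 21.4 F [ 0.4  1.5 -0.4]
```

View pics/n1.png

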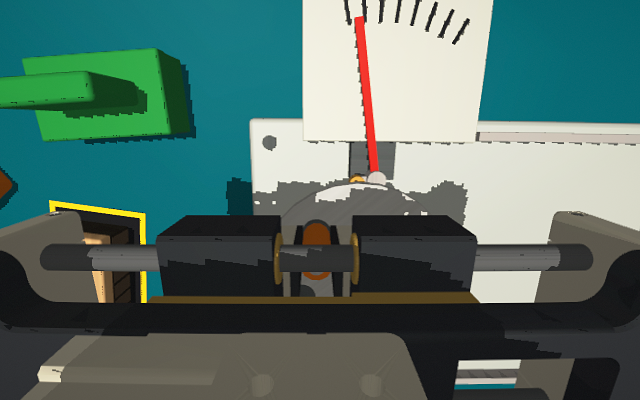

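```bash
python3 - <<'E'
import numpy as np
for i in range(24):
    a,b=np.radians([41+15*i,56+15*i]); print(41+15*i, "%.4f %.4f"%(.04*(np.cos(b)-np.cos(a))/3, -.04*(np.sin(b)-np.sin(a))/3))
E
```

```text
41 -0.0026 -0.0023
56 -0.0031 -0.0016
71 -0.0034 -0.0007
86 -0.0035 0.0002
101 -0.0033 0.0011
116 -0.0029 0.0019
131 -0.0023 0.0026
146 -0.0016 0.0031
161 -0.0007 0.0034
176 0.0002 0.0035
191 0.0011 0.0033
206 0.0019 0.0029
221 0.0026 0.0023
236 0.0031 0.0016
251 0.0034 0.0007
266 0.0035 -0.0002
281 0.0033 -0.0011
296 0.0029 -0.0019
311 0.0023 -0.0026
326 0.0016 -0.0031
341 0.0007 -0.0034
356 -0.0002 -0.0035
371 -0.0011 -0.0033
386 -0.0019 -0.0029
```

```bash

python3 -m inch '-0.0026 -0.0023 0 0 0 0 0; -0.0026 -0.0023 0 0 0 0 0; -0.0026 -0.0023 0 0 0 0 0; 0 0 0 0 0 0 0' >/dev/null; python3 meas.py
python3 -m inch '-0.0031 -0.0016 0 0 0 0 0; -0.0031 -0.0016 0 0 0 0 0; -0.0031 -0.0016 0 0 0 0 0; 0 0 0 0 0 0 0' >/dev/null; python3 meas.py
python3 -m inch '-0.0034 -0.0007 0 0 0 0 0; -0.0034 -0.0007 0 0 0 0 0; -0.0034 -0.0007 0 0 0 0 0; 0 0 0 0 0 0 0' >/dev/null; python3 meas.py
python3 -m inch '-0.0035 0.0002 0 0 0 0 0; -0.0035 0.0002 0 0 0 0 0; -0.0035 0.0002 0 0 0 0 0; 0 0 0 0 0 0 0' >/dev/null; python3 meas.py wrist o1
```

```text
theta 57.4 rad 39.0 mm  needle 4.11 (n=1437) z 0.0810 gw 0.0155 t 21.8 F [ 0.5  3.9 -2. ]
theta 73.1 rad 39.3 mm  needle 0.04 (n=1313) z 0.0810 gw 0.0156 t 22.2 F [-2.   5.5 -1.7]
theta 88.3 rad 39.5 mm  needle -8.79 (n=1191) z 0.0810 gw 0.0151 t 22.6 F [-1.1  6.1 -1.2]
theta 103.9 rad 39.8 mm  needle -8.8 (n=1025) z 0.0809 gw 0.0154 t 23.0 F [-2.   5.   0.6]
```

View pics/o1.png

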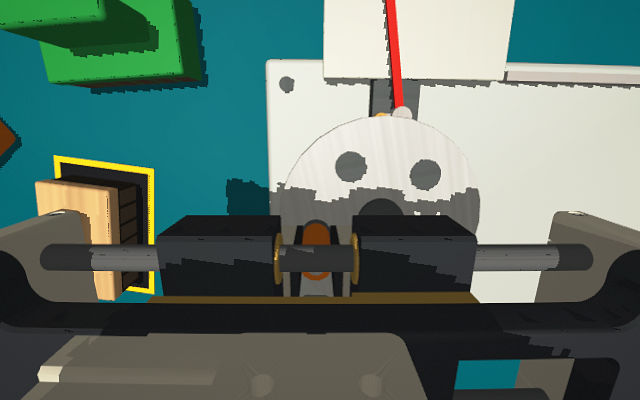

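```bash

python3 -m inch '-0.0033 0.0009 0 0 0 0 0; -0.0033 0.0009 0 0 0 0 0; -0.0033 0.0009 0 0 0 0 0; 0 0 0 0 0 0 0' >/dev/null; python3 meas.py
python3 -m inch '-0.0029 0.0019 0 0 0 0 0; -0.0029 0.0019 0 0 0 0 0; -0.0029 0.0019 0 0 0 0 0; 0 0 0 0 0 0 0' >/dev/null; python3 meas.py
python3 -m inch '-0.0023 0.0026 0 0 0 0 0; -0.0023 0.0026 0 0 0 0 0; -0.0023 0.0026 0 0 0 0 0; 0 0 0 0 0 0 0' >/dev/null; python3 meas.py
python3 -m inch '-0.0016 0.0031 0 0 0 0 0; -0.0016 0.0031 0 0 0 0 0; -0.0016 0.0031 0 0 0 0 0; 0 0 0 0 0 0 0' >/dev/null; python3 meas.py wrist o2
python3 -m inch '-0.0007 0.0034 0 0 0 0 0; -0.0007 0.0034 0 0 0 0 0; -0.0007 0.0034 0 0 0 0 0; 0 0 0 0 0 0 0' >/dev/null; python3 meas.py; python3 meas.py scene
python3 -m inch '0.0002 0.0035 0 0 0 0 0; 0.0002 0.0035 0 0 0 0 0; 0.0002 0.0035 0 0 0 0 0; 0 0 0 0 0 0 0' >/dev/null; python3 meas.py; python3 meas.py scene
```

```text
theta 119.1 rad 40.2 mm  needle -8.8 (n=860) z 0.0809 gw 0.0156 t 23.4 F [-3.5  2.   2.4]
theta 133.6 rad 40.5 mm  needle -8.85 (n=720) z 0.0809 gw 0.0155 t 23.7 F [-2.8  1.   1.4]
theta 148.1 rad 40.7 mm  needle -8.88 (n=580) z 0.0809 gw 0.0155 t 24.1 F [-3.5 -0.6  1.6]
theta 162.3 rad 40.9 mm  needle 8.26 (n=485) z 0.0809 gw 0.0156 t 24.5 F [-1.8  0.2 -0.8]
theta 177.2 rad 41.1 mm  needle 14.16 (n=454) z 0.0809 gw 0.0155 t 24.9 F [-0.8 -0.8  0.6]
theta 177.2 rad 41.1 mm  needle 14.4 (n=48) z 0.0809 gw 0.0157 t 24.9 F [-0.4 -1.1  0.3]
theta 192.1 rad 41.2 mm  needle -4.87 (n=441) z 0.0809 gw 0.0153 t 25.3 F [ 0.7 -2.9  0. ]
theta 192.1 rad 41.1 mm  needle -4.86 (n=48) z 0.0809 gw 0.0154 t 25.4 F [ 0.3 -3.6 -0.8]
```

View pics/o2.png

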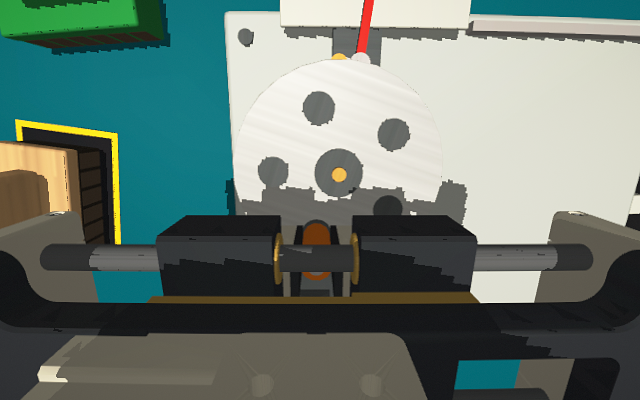

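```bash

python3 -m inch '0.0011 0.0033 0 0 0 0 0; 0.0011 0.0033 0 0 0 0 0; 0.0011 0.0033 0 0 0 0 0; 0 0 0 0 0 0 0' >/dev/null; python3 meas.py
python3 -m inch '0.0019 0.0029 0 0 0 0 0; 0.0019 0.0029 0 0 0 0 0; 0.0019 0.0029 0 0 0 0 0; 0 0 0 0 0 0 0' >/dev/null; python3 meas.py
python3 -m inch '0.0026 0.0023 0 0 0 0 0; 0.0026 0.0023 0 0 0 0 0; 0.0026 0.0023 0 0 0 0 0; 0 0 0 0 0 0 0' >/dev/null; python3 meas.py
python3 -m inch '0.0031 0.0016 0 0 0 0 0; 0.0031 0.0016 0 0 0 0 0; 0.0031 0.0016 0 0 0 0 0; 0 0 0 0 0 0 0' >/dev/null; python3 meas.py
python3 -m inch '0.0034 0.0007 0 0 0 0 0; 0.0034 0.0007 0 0 0 0 0; 0.0034 0.0007 0 0 0 0 0; 0 0 0 0 0 0 0' >/dev/null; python3 meas.py
python3 -m inch '0.0035 -0.0002 0 0 0 0 0; 0.0035 -0.0002 0 0 0 0 0; 0.0035 -0.0002 0 0 0 0 0; 0 0 0 0 0 0 0' >/dev/null; python3 meas.py
python3 -m inch '0.0033 -0.0011 0 0 0 0 0; 0.0033 -0.0011 0 0 0 0 0; 0.0033 -0.0011 0 0 0 0 0; 0 0 0 0 0 0 0' >/dev/null; python3 meas.py wrist o3
```

```text
theta 206.5 rad 41.0 mm  needle -9.03 (n=498) z 0.0809 gw 0.0158 t 25.8 F [-0.  -2.3 -0.6]
theta 221.2 rad 41.0 mm  needle -9.04 (n=600) z 0.0809 gw 0.0156 t 26.1 F [-0.4 -4.6 -0.3]
theta 235.9 rad 40.7 mm  needle -8.97 (n=738) z 0.0809 gw 0.0154 t 26.5 F [ 0.7 -3.2 -1.9]
theta 250.9 rad 40.5 mm  needle -8.77 (n=895) z 0.0809 gw 0.0155 t 26.9 F [ 0.7 -3.8 -3. ]
theta 265.8 rad 40.2 mm  needle -8.86 (n=1052) z 0.0809 gw 0.0158 t 27.3 F [ 2.2 -2.2 -3.9]
theta 281.0 rad 40.0 mm  needle -8.81 (n=1196) z 0.0809 gw 0.0155 t 27.7 F [ 2.5 -1.1 -3.4]
theta 295.9 rad 39.7 mm  needle -8.8 (n=1327) z 0.0810 gw 0.0157 t 28.1 F [ 1.3 -0.5 -4.1]
```

View pics/o3.png

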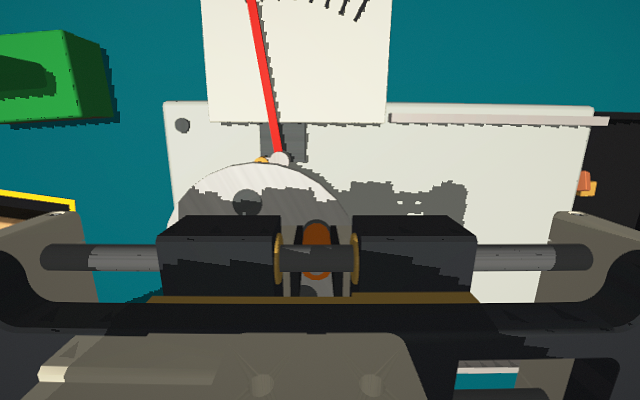

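```bash

python3 -m inch '0.0029 -0.0019 0 0 0 0 0; 0.0029 -0.0019 0 0 0 0 0; 0.0029 -0.0019 0 0 0 0 0; 0 0 0 0 0 0 0' >/dev/null; python3 meas.py
python3 -m inch '0.0023 -0.0026 0 0 0 0 0; 0.0023 -0.0026 0 0 0 0 0; 0.0023 -0.0026 0 0 0 0 0; 0 0 0 0 0 0 0' >/dev/null; python3 meas.py
python3 -m inch '0.0016 -0.0031 0 0 0 0 0; 0.0016 -0.0031 0 0 0 0 0; 0.0016 -0.0031 0 0 0 0 0; 0 0 0 0 0 0 0' >/dev/null; python3 meas.py
python3 -m inch '0.0007 -0.0034 0 0 0 0 0; 0.0007 -0.0034 0 0 0 0 0; 0.0007 -0.0034 0 0 0 0 0; 0 0 0 0 0 0 0' >/dev/null; python3 meas.py
python3 -m inch '-0.0002 -0.0035 0 0 0 0 0; -0.0002 -0.0035 0 0 0 0 0; -0.0002 -0.0035 0 0 0 0 0; 0 0 0 0 0 0 0' >/dev/null; python3 meas.py
python3 -m inch '-0.0011 -0.0033 0 0 0 0 0; -0.0011 -0.0033 0 0 0 0 0; -0.0011 -0.0033 0 0 0 0 0; 0 0 0 0 0 0 0' >/dev/null; python3 meas.py
python3 -m inch '-0.0019 -0.0029 0 0 0 0 0; -0.0019 -0.0029 0 0 0 0 0; -0.0019 -0.0029 0 0 0 0 0; 0 0 0 0 0 0 0' >/dev/null; python3 meas.py
for i in 1 ; do python3 -m inch '-0.0026 -0.0023 0 0 0 0 0; 0 0 0 0 0 0 0'>/dev/null ; python3 meas.py; done
python3 -m inch '-0.0026 -0.0023 0 0 0 0 0; 0 0 0 0 0 0 0'>/dev/null ; python3 meas.py
python3 -m inch '-0.0028 -0.0021 0 0 0 0 0; 0 0 0 0 0 0 0'>/dev/null ; python3 meas.py
python3 -m inch '-0.0029 -0.0019 0 0 0 0 0; 0 0 0 0 0 0 0'>/dev/null ; python3 meas.py
python3 -m inch '-0.0031 -0.0016 0 0 0 0 0; 0 0 0 0 0 0 0'>/dev/null ; python3 meas.py
python3 -m inch '-0.0032 -0.0013 0 0 0 0 0; 0 0 0 0 0 0 0'>/dev/null ; python3 meas.py
python3 -m inch '-0.0033 -0.0010 0 0 0 0 0; 0 0 0 0 0 0 0'>/dev/null ; python3 meas.py
```

```text
theta 310.9 rad 39.4 mm  needle -8.87 (n=1334) z 0.0810 gw 0.0155 t 28.4 F [ 1.1  0.7 -3. ]
theta 325.9 rad 39.2 mm  needle -8.86 (n=1279) z 0.0809 gw 0.0154 t 28.8 F [ 0.8  0.9 -2.4]
theta 341.1 rad 39.0 mm  needle -8.85 (n=1241) z 0.0810 gw 0.0154 t 29.2 F [-1.   1.5 -0.5]
theta 356.4 rad 38.9 mm  needle -8.8 (n=1202) z 0.0809 gw 0.0161 t 29.6 F [-1.8  1.6 -0.8]
theta 11.8 rad 38.9 mm  needle -8.77 (n=1218) z 0.0809 gw 0.0153 t 30.0 F [-1.8  1.4 -0.3]
theta 27.2 rad 38.9 mm  needle -8.71 (n=1274) z 0.0810 gw 0.0155 t 30.4 F [-1.6  1.1 -0.4]
theta 42.5 rad 39.0 mm  needle -8.67 (n=1339) z 0.0810 gw 0.0156 t 30.7 F [-2.1  0.8 -0.7]
theta 47.2 rad 39.1 mm  needle -4.97 (n=1372) z 0.0810 gw 0.0156 t 30.9 F [-0.7  0.5 -2.5]
theta 52.1 rad 39.1 mm  needle 0.45 (n=1415) z 0.0810 gw 0.0156 t 31.2 F [ 0.   1.5 -3. ]
theta 57.3 rad 39.1 mm  needle 4.11 (n=1441) z 0.0810 gw 0.0159 t 31.4 F [ 0.1  1.3 -3.9]
theta 62.6 rad 39.2 mm  needle 5.35 (n=1412) z 0.0810 gw 0.0154 t 31.6 F [ 0.8  2.1 -2.8]
theta 67.8 rad 39.3 mm  needle 4.08 (n=1371) z 0.0810 gw 0.0154 t 31.8 F [-0.9  3.1 -2.5]
theta 72.9 rad 39.3 mm  needle 0.34 (n=1318) z 0.0810 gw 0.0155 t 32.0 F [-1.   2.9 -1.9]
theta 77.9 rad 39.4 mm  needle -5.98 (n=1278) z 0.0810 gw 0.0157 t 32.2 F [-1.6  2.  -1.2]
```

```bash

python3 -m inch '-0.0035 -0.0003 0 0 0 0 0; -0.0035 -0.0003 0 0 0 0 0; -0.0035 -0.0003 0 0 0 0 0; -0.0034 0.0006 0 0 0 0 0; -0.0034 0.0006 0 0 0 0 0; -0.0034 0.0006 0 0 0 0 0; -0.0031 0.0015 0 0 0 0 0; -0.0031 0.0015 0 0 0 0 0; -0.0031 0.0015 0 0 0 0 0; -0.0026 0.0023 0 0 0 0 0; -0.0026 0.0023 0 0 0 0 0; -0.0026 0.0023 0 0 0 0 0; -0.0016 0.0022 0 0 0 0 0; -0.0016 0.0022 0 0 0 0 0; -0.0016 0.0022 0 0 0 0 0; 0 0 0 0 0 0 0'>/dev/null; python3 meas.py
python3 -m inch '-0.0013 0.0025 0 0 0 0 0; 0 0 0 0 0 0 0'>/dev/null ; python3 meas.py
python3 -m inch '-0.0011 0.0025 0 0 0 0 0; 0 0 0 0 0 0 0'>/dev/null ; python3 meas.py
python3 -m inch '-0.001 0.0026 0 0 0 0 0; 0 0 0 0 0 0 0'>/dev/null ; python3 meas.py
python3 -m inch '-0.0008 0.0027 0 0 0 0 0; 0 0 0 0 0 0 0'>/dev/null ; python3 meas.py
python3 -m inch '-0.0006 0.0027 0 0 0 0 0; 0 0 0 0 0 0 0'>/dev/null ; python3 meas.py
python3 -m inch '-0.0004 0.0028 0 0 0 0 0; 0 0 0 0 0 0 0'>/dev/null ; python3 meas.py
python3 -m inch '-0.0002 0.0028 0 0 0 0 0; 0 0 0 0 0 0 0'>/dev/null ; python3 meas.py
python3 -m inch '0 0.0028 0 0 0 0 0; 0 0 0 0 0 0 0'>/dev/null ; python3 meas.py
```

```text
theta 152.7 rad 40.7 mm  needle -8.06 (n=553) z 0.0809 gw 0.0160 t 33.6 F [-6.   2.5  3. ]
theta 156.5 rad 40.7 mm  needle -0.75 (n=505) z 0.0809 gw 0.0153 t 33.9 F [-5.9  3.   1.7]
theta 160.5 rad 40.8 mm  needle 5.55 (n=486) z 0.0809 gw 0.0155 t 34.1 F [-5.7  2.8  1.7]
theta 164.5 rad 40.8 mm  needle 10.62 (n=482) z 0.0809 gw 0.0158 t 34.3 F [-3.8  1.9  2.1]
theta 168.6 rad 40.9 mm  needle 13.89 (n=476) z 0.0809 gw 0.0158 t 34.5 F [-6.4  0.1  3.5]
theta 172.4 rad 40.9 mm  needle 15.26 (n=466) z 0.0809 gw 0.0154 t 34.7 F [-7.   0.5  3.7]
theta 176.5 rad 41.0 mm  needle 14.48 (n=451) z 0.0809 gw 0.0157 t 34.9 F [-4.9  0.   2. ]
theta 180.6 rad 41.0 mm  needle 12.49 (n=440) z 0.0809 gw 0.0156 t 35.1 F [-5.4 -2.2  3.7]
theta 184.5 rad 41.0 mm  needle 8.4 (n=441) z 0.0809 gw 0.0155 t 35.4 F [-5.8 -1.6  3.1]
```

```bash

python3 -m inch '0 -0.0027 0 0 0 0 0; 0.0001 -0.0027 0 0 0 0 0; 0.0001 -0.0027 0 0 0 0 0; 0 0 0 0 0 0 0; 0 0 0 0 0 0 0'>/dev/null ; python3 meas.py wrist p1;python3 meas.py scene
```

```text
theta 172.6 rad 40.9 mm  needle 15.41 (n=463) z 0.0809 gw 0.0153 t 35.8 F [-6.2 -0.9  4.3]
theta 172.6 rad 40.9 mm  needle 15.16 (n=49) z 0.0809 gw 0.0152 t 35.9 F [-6.  -0.3  3.3]
```

View pics/p1.png

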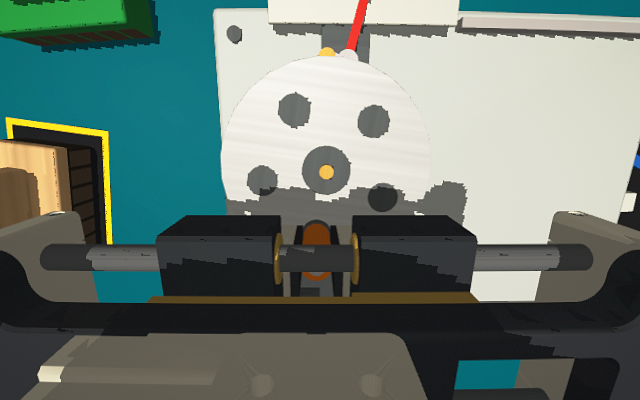

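```bash

python3 -m inch '0 0 0 0 0 0 0.3; 0 0 0 0 0 0 0.4; 0 0 0 0 0 0 0.5; 0 0 0 0 0 0 0.5; 0 0 0 0 0 0 0.5; 0 0 0 0 0 0 0.5'; python3 meas.py;python3 meas.py scene; python3 -m inch '0 0 -0.01 0 0 0 0.5; 0 0 -0.02 0 0 0 0.5; 0 0 -0.03 0 0 0 0.5; 0 0 -0.04 0 0 0 0.5; 0 0 -0.03 0 0 0 0.5; 0 0 -0.02 0 0 0 0.5; 0 0 0 0 0 0 0.5'; python3 meas.py wrist q1;python3 meas.py scene
```

```text
time_s: 36.38
tcp_pos: [0.5049, 0.1572, 0.081]
eef_rot: [-180.0, -0.0, 8.1]
contact_force: [0.0, 0.2, -0.4]
gripper_width: 0.0431
theta 171.1 rad 39.4 mm  needle 15.1 (n=495) z 0.0810 gw 0.0434 t 36.4 F [-0.4 -0.6 -0.2]
theta 171.2 rad 39.4 mm  needle 14.83 (n=50) z 0.0810 gw 0.0438 t 36.5 F [ 0.5  0.1 -0. ]
time_s: 37.07
tcp_pos: [0.5071, 0.1582, 0.237]
eef_rot: [-179.8, -0.5, 8.2]
contact_force: [0.7, -0.1, 0.4]
gripper_width: 0.0439
theta 169.6 rad 37.3 mm  needle 14.85 (n=381) z 0.2370 gw 0.0436 t 37.1 F [-0.8 -0.6 -0.3]
theta 170.2 rad 38.3 mm  needle 14.74 (n=49) z 0.2344 gw 0.0436 t 37.2 F [-0.3 -0.6 -1.2]
```

View pics/q1.png

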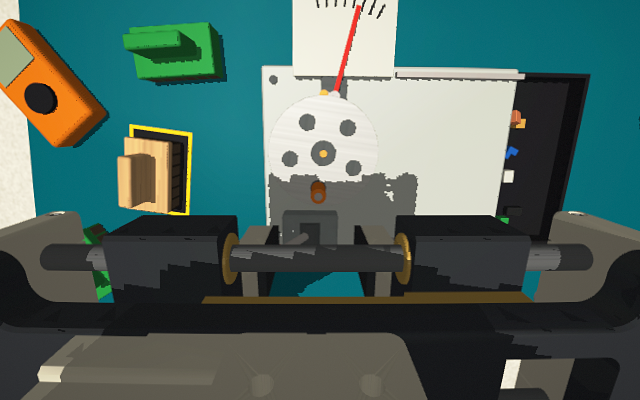

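```bash
python3 - <<'E'
from h import *
print(plan([.5034,.1562,.09],8.1))
E
```

```text
(array([-0.00208323,  0.00116053,  0.14242496]), array([-0.00149549, -0.00225023,  0.00025667]))
```

```bash

python3 -m inch '-0.002 0.0012 0.03 0 0 0 0.5; 0 0 0.04 0 0 0 0.5; 0 0 0.04 0 0 0 0.5; 0 0 0.02 0 0 0 0.5; 0 0 0.01 0 0 0 0.5; 0 0 0 0 0 0 0.5; 0 0 0 0 0 0 0.5'; python3 meas.py; python3 -c "
from h import *
print(plan([.5034,.1562,.085],8.1))"
```

```text
time_s: 37.75
tcp_pos: [0.5033, 0.1557, 0.0911]
eef_rot: [180.0, 0.0, 8.1]
contact_force: [0.3, 0.0, 0.3]
gripper_width: 0.044
theta 173.2 rad 41.0 mm  needle 15.12 (n=466) z 0.0911 gw 0.0440 t 37.8 F [ 0.6 -0.2 -0. ]
(array([-0.00041046, -0.00013254,  0.00700521]), array([-0.00017812, -0.00120837,  0.00076268]))
```

```bash

python3 -m inch '0 0 0.006 0 0 0 0.4; 0 0 0 0 0 0 0; 0 0 0 0 0 0 0; 0 0 0 0 0 0 0; 0 0 0 0 0 0 0; 0 0 0 0 0 0 0; 0 0 0 0 0 0 0; 0 0 0 0 0 0 0; 0 0 0 0 0 0 0' 8; python3 meas.py;python3 meas.py scene
```

```text
time_s: 38.55
tcp_pos: [0.5033, 0.1559, 0.0854]
eef_rot: [-180.0, -0.0, 8.1]
contact_force: [-2.6, -0.0, 4.7]
gripper_width: 0.0159
theta 173.0 rad 41.0 mm  needle 15.33 (n=465) z 0.0854 gw 0.0156 t 38.6 F [-2.1 -0.4  5.6]
theta 173.0 rad 41.0 mm  needle 15.03 (n=46) z 0.0854 gw 0.0159 t 38.6 F [-1.5  1.4  6.5]
```

```bash

python3 -m inch '0 0.001 0 0 0 0 0; 0 0 0 0 0 0 0; 0 0 0 0 0 0 0'>/dev/null; python3 meas.py; python3 meas.py
python3 -m inch '0 -0.001 0 0 0 0 0; 0 -0.001 0 0 0 0 0; 0 0 0 0 0 0 0; 0 0 0 0 0 0 0'>/dev/null; python3 meas.py; python3 meas.py
python3 -m inch '0 -0.001 0 0 0 0 0; 0 0 0 0 0 0 0; 0 0 0 0 0 0 0'>/dev/null; python3 meas.py; python3 meas.py
```

```text
theta 174.3 rad 41.1 mm  needle 15.31 (n=462) z 0.0854 gw 0.0156 t 39.0 F [-2.4  0.5  6. ]
theta 174.3 rad 41.1 mm  needle 15.31 (n=462) z 0.0854 gw 0.0158 t 39.0 F [-1.9  1.1  5.5]
theta 171.9 rad 41.1 mm  needle 15.14 (n=466) z 0.0854 gw 0.0159 t 39.4 F [-0.5  0.3  5.4]
theta 171.9 rad 41.1 mm  needle 15.18 (n=465) z 0.0854 gw 0.0161 t 39.4 F [-0.8  0.1  5.2]
theta 170.4 rad 41.1 mm  needle 14.68 (n=468) z 0.0854 gw 0.0156 t 39.7 F [ 0.8 -0.4  4.4]
theta 170.4 rad 41.1 mm  needle 14.72 (n=467) z 0.0854 gw 0.0157 t 39.8 F [ 0.4 -1.4  6. ]
```

```bash

python3 -m inch '0 0.0012 0 0 0 0 0; 0 0.0012 0 0 0 0 0; 0 0 0 0 0 0 0; 0 0 0 0 0 0 0'>/dev/null; python3 meas.py; python3 meas.py scene
python3 -m inch '0 0 0 0 0 0 0.25; 0 0 0 0 0 0 0.3; 0 0 0 0 0 0 0.4; 0 0 0 0 0 0 0.5; 0 0 0 0 0 0 0.5; 0 0 0 0 0 0 0.5'>/dev/null; python3 meas.py; python3 meas.py scene
```

```text
theta 173.4 rad 41.0 mm  needle 15.14 (n=464) z 0.0854 gw 0.0157 t 40.2 F [-2.7  0.8  6.5]
theta 173.4 rad 41.1 mm  needle 14.84 (n=48) z 0.0854 gw 0.0157 t 40.2 F [-1.7  0.8  6.3]
theta 173.9 rad 41.3 mm  needle 15.14 (n=457) z 0.0848 gw 0.0433 t 40.8 F [0.3 0.3 0. ]
theta 173.8 rad 41.3 mm  needle 14.9 (n=49) z 0.0848 gw 0.0436 t 40.8 F [ 0.9 -0.1  0.1]
```

```bash

python3 -m inch '0 0 -0.005 0 0 0 0.5; 0 0 -0.015 0 0 0 0.5; 0 0 -0.03 0 0 0 0.5; 0 0 -0.04 0 0 0 0.5; 0 0 -0.03 0 0 0 0.5; 0 0 -0.01 0 0 0 0.3; 0 0 0 0 0 0 0; 0 0 0 0 0 0 0; 0 0 0 0 0 0 0'; python3 meas.py; python3 meas.py scene;python3 - <<'E'
from h import *
splan(-88,215,205); splan(-88,215,100)
for d in r.recognise("brake_tip","scene")[:2]: print(d,w("scene",d["xy"],.118), T(V,[-.088,.156,.118]))
E
```

```text
time_s: 41.57
tcp_pos: [0.5023, 0.1549, 0.2139]
eef_rot: [180.0, 0.1, 8.1]
contact_force: [-0.7, -0.4, -0.1]
gripper_width: 0.0226
theta 174.2 rad 42.0 mm  needle 14.75 (n=399) z 0.2139 gw 0.0189 t 41.6 F [-0.8 -0.7  0.8]
theta 174.3 rad 42.0 mm  needle 14.84 (n=50) z 0.2136 gw 0.0144 t 41.7 F [ 0.5  0.4 -1.1]
shift [-0.0614 -0.1075  0.0086] rot [0.001  0.0023 0.0015] target [0.4264 0.2526 0.205 ]
shift [-0.0612 -0.1076  0.1136] rot [0.001  0.0023 0.0015] target [0.4264 0.2526 0.1   ]
```

```bash

python3 -m inch '-0.0153 -0.0268 0 0 0 0 0; -0.0153 -0.0268 0 0 0 0 0; -0.0153 -0.0268 0 0 0 0 0; -0.0153 -0.0268 0 0 0 0 0; 0 0 0.03 0 0 0 0; 0 0 0.03 0 0 0 0; 0 0 0.03 0 0 0 0; 0 0 0.02 0 0 0 0; 0 0 0 0 0 0 0; 0 0 0 0 0 0 0'; python3 - <<'E'
from h import *
splan(-88,195,102)
save("wrist","r1"); save("side","r2",(180,120,420,300),3)
E
```

```text
time_s: 42.55
tcp_pos: [0.4269, 0.252, 0.104]
eef_rot: [179.8, 0.1, 8.1]
contact_force: [1.1, 0.3, 1.5]
gripper_width: 0.0005
shift [-0.0004  0.0193  0.002 ] rot [0.0028 0.0025 0.0019] target [0.4292 0.2328 0.102 ]
```

View pics/r1.png

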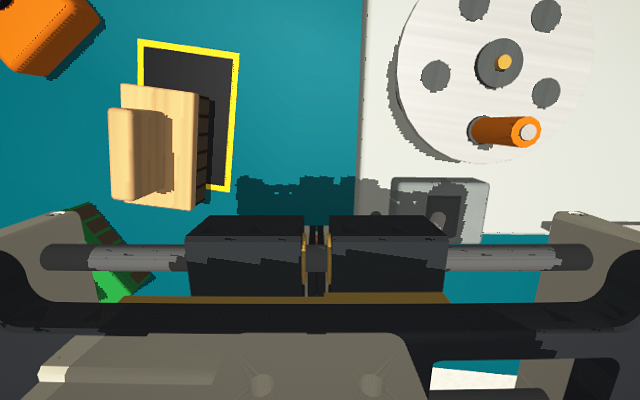

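View pics/r2.png

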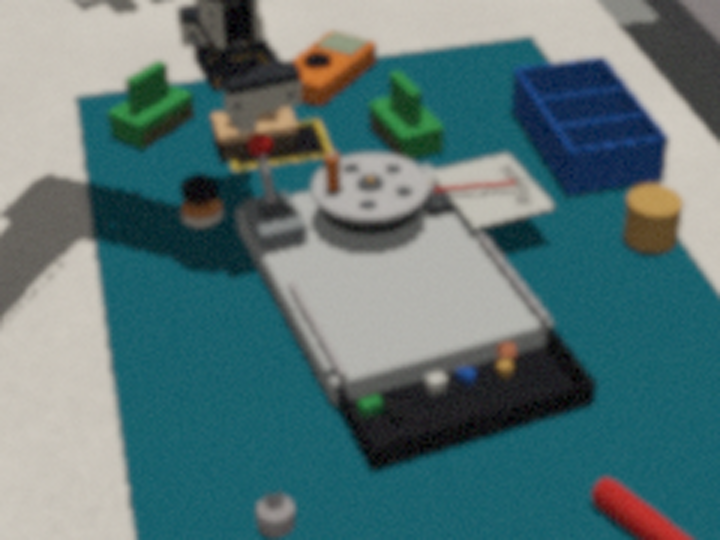

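```bash

python3 -m inch '0 0 -0.03 0 0 0 0; 0 0 -0.04 0 0 0 0.5; 0 -0.02 -0.04 0 0 0 1; 0 -0.035 -0.03 0 0 0 1; 0 -0.035 0 0 0 0 1; 0 -0.03 0 0 0 0 1; 0 0 0 0 0 0.07 1; 0 0 0 0 0 0.07 1; 0 0 0 0 0 0 1; 0 0 0 0 0 0 1'; python3 - <<'E'
from h import *
save("wrist","s1")
E
```

```text
time_s: 43.48
tcp_pos: [0.4113, 0.3671, 0.2408]
eef_rot: [-179.9, -0.1, 0.2]
contact_force: [0.1, -0.2, -0.1]
gripper_width: 0.055
```

View pics/s1.png

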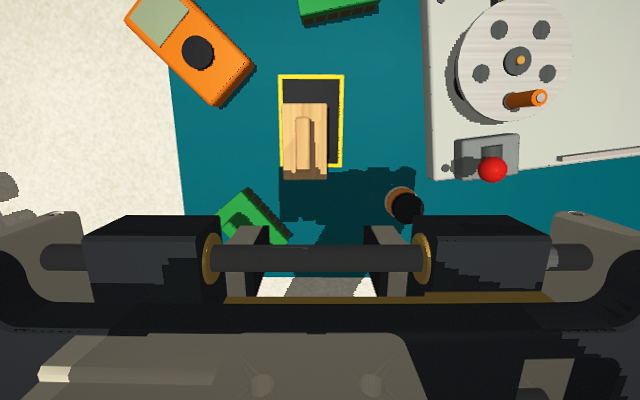

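```bash
python3 - <<'E'
from h import *
P=KD("wrist")
im=cv2.imread("pics/s1.png"); cv2.imwrite("pics/s2.png",cv2.resize(im[60:190,260:360],None,fx=6,fy=4.5,interpolation=cv2.INTER_CUBIC))
f=lambda L,z:np.array([w("wrist",c,z,P)[:2] for c in L])
h=f([(283,103),(326,103),(327,179),(284,180)],.0375); d=f([(279,75),(343.5,75),(343,166.5),(278.5,167)],.0015)
g=f([(297,117),(311,117)],.0815)
for q in (h,d,g): print(q.round(4).tolist(),q.mean(0).round(4))
E
```

```text
[[0.502, 0.4076], [0.5022, 0.356], [0.4096, 0.3535], [0.408, 0.4085]] [0.4555 0.3814]
[[0.5391, 0.4161], [0.5394, 0.3327], [0.4205, 0.3302], [0.4194, 0.4199]] [0.4796 0.3747]
[[0.4848, 0.3881], [0.4849, 0.3732]] [0.4849 0.3806]
```

View pics/s2.png

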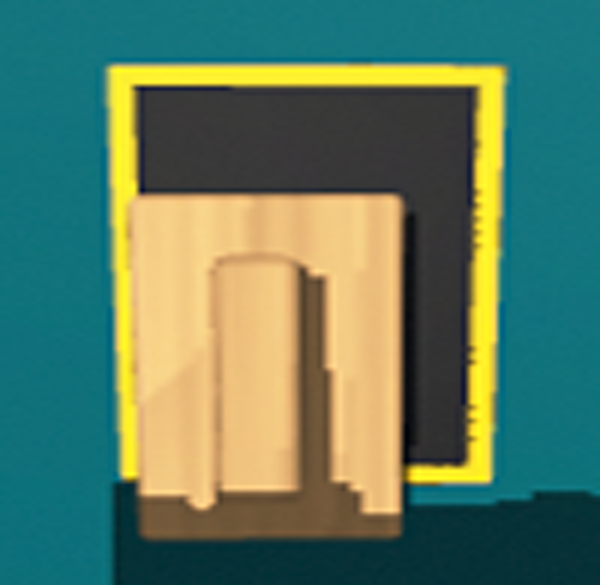

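```bash
python3 - <<'E'
from h import *
print(plan([.4555,.381,.0465],0.4)); print(w("wrist",(292,240),.036),w("wrist",(247,190),.036))
E
```

```text
(array([ 0.04404011, -0.01362312,  0.19413089]), array([-0.00154079, -0.00102949, -0.00310191]))
[0.32505182 0.39976785 0.036     ] [0.39431284 0.45705099 0.036     ]
```

```bash
python3 -m inch '0.022 -0.0068 0.02 0 0 0 0.6; 0.022 -0.0068 0.03 0 0 -0.003 0.6; 0 0 0.04 0 0 0 0.6; 0 0 0.03 0 0 0 0.6; 0 0 0.03 0 0 0 0.6; 0 0 0.02 0 0 0 0.6; 0 0 0 0 0 0 0.6; 0 0 0 0 0 0 0.6'; python3 -c "
from h import *
print(plan([.4555,.381,.0465],0.4))"
```

```text
time_s: 44.2
tcp_pos: [0.4552, 0.38, 0.0693]
eef_rot: [179.9, 0.0, 0.3]
contact_force: [-0.1, -0.5, 0.4]
gripper_width: 0.0526
(array([ 0.00028656, -0.00103327,  0.02282108]), array([ 0.00151952,  0.00053801, -0.00128536]))
```

```bash
python3 -m inch '0 -0.001 0.012 0 0 0 0.6; 0 0 0.008 0 0 0 0.6; 0 0 0.0025 0 0 0 0.6; 0 0 0 0 0 0 0.6; 0 0 0 0 0 0 0; 0 0 0 0 0 0 0; 0 0 0 0 0 0 0; 0 0 0 0 0 0 0; 0 0 0 0 0 0 0; 0 0 0 0 0 0 0; 0 0 0 0 0 0 0; 0 0 0 0 0 0 0' 40; python3 -c "
from h import *
print(r.get_state()['gripper_width'],plan([.4795,.375,.0465],0.4))"
```

```text
time_s: 45.2
tcp_pos: [0.4549, 0.3815, 0.0467]
eef_rot: [180.0, 0.0, 0.3]
contact_force: [0.7, 0.7, -0.9]
gripper_width: 0.0158
0.015829149472110064 (array([0.02454261, 0.00664753, 0.00021973]), array([ 0.00016225,  0.00017055, -0.00223249]))
```

```bash
python3 -m inch '0 0 -0.01 0 0 0 0; 0 0 -0.01 0 0 0 0; 0.008 0.0022 0 0 0 0 0; 0.008 0.0022 0 0 0 0 0; 0.0085 0.0022 0 0 0 0 0; 0 0 0 0 0 0 0; 0 0 0 0 0 0 0; 0 0 0.01 0 0 0 0; 0 0 0.006 0 0 0 0; 0 0 0.002 0 0 0 0; 0 0 0 0 0 0 0; 0 0 0 0 0 0 0; 0 0 0 0 0 0 0'; python3 -c "
from h import *
print(plan([.4795,.375,.0465],0.4))"
```

```text
time_s: 46.28
tcp_pos: [0.4795, 0.3753, 0.0489]
eef_rot: [180.0, -0.0, 0.3]
contact_force: [-0.3, -0.5, -2.1]
gripper_width: 0.0153
(array([-2.27311358e-05,  2.81106726e-04,  2.36258798e-03]), array([ 1.92855363e-05, -8.83364242e-05, -1.90627369e-03]))
```

```bash
python3 -m inch '0 0 0.0015 0 0 0 0; 0 0 0.0009 0 0 0 0; 0 0 0 0 0 0 0; 0 0 0 0 0 0 0.3; 0 0 0 0 0 0 0.5; 0 0 0 0 0 0 0.6; 0 0 0 0 0 0 0.6; 0 0 0 0 0 0 0.6; 0 0 -0.01 0 0 0 0.6; 0 0 -0.02 0 0 0 0.6; 0 0 -0.03 0 0 0 0.6; 0 0 -0.04 0 0 0 0.6; 0 0 -0.04 0 0 0 0.4; -0.03 0 -0.04 0 0 0 0; -0.03 0 0 0 0 0 0; 0 0 0 0 0 0 0; 0 0 0 0 0 0 0'; python3 - <<'E'
from h import *
save("wrist","t1"); splan(-88,215,205)
E
```

```text
time_s: 47.7
tcp_pos: [0.4237, 0.3751, 0.2219]
eef_rot: [-179.8, -0.1, 0.4]
contact_force: [-0.5, -1.0, 0.4]
gripper_width: 0.025
shift [0.0013 0.1224 0.0159] rot [-0.0014 -0.0011 -0.1342] target [0.4264 0.2526 0.205 ]
```

View pics/t1.png

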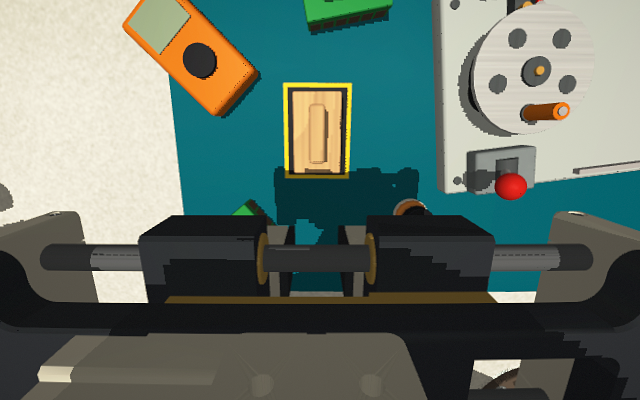

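Brush centred on its pad again. Now the brake.

```bash
python3 -m inch '0 0.031 0.004 0 0 0 0; 0 0.031 0.004 0 0 0 0; 0 0.031 0.004 0 0 0 0; 0 0.03 0.004 0 0 0 0; 0 0 0 0 0 -0.067 0; 0 0 0 0 0 -0.067 0; 0 0 0.03 0 0 0 0; 0 0 0.04 0 0 0 0; 0 0 0.033 0 0 0 0; 0 0 0 0 0 0 0; 0 0 0 0 0 0 0; 0 0 0 0 0 0 0'; python3 - <<'E'
from h import *
splan(-88,195,102)
E
```

```text
time_s: 48.75
tcp_pos: [0.4263, 0.2524, 0.1021]
eef_rot: [180.0, -0.1, 8.0]
contact_force: [-0.9, 0.8, 0.1]
gripper_width: 0.0002
shift [0.0001 0.0198 0.0001] rot [ 0.0001 -0.001  -0.001 ] target [0.4292 0.2328 0.102 ]
```

```bash
python3 -m inch '0 0.007 0 0 0 0 0; 0 0.007 0 0 0 0 0; 0 0.007 0 0 0 0 0; 0 0.007 0 0 0 0 0; 0 0.006 0 0 0 0 0; 0 0.006 0 0 0 0 0; 0 0.006 0 0 0 0 0; 0 0.006 0 0 0 0 0; 0 0.006 0 0 0 0 0; 0 0.006 0 0 0 0 0; 0 0.006 0 0 0 0 0; 0 0.006 0 0 0 0 0; 0 0.004 0 0 0 0 0; 0 0 0 0 0 0 0; 0 0 0 0 0 0 0' 10; python3 - <<'E'
from h import *
splan(-88,120,102)
save("scene","u1",(330,150,470,270),5)
save("side","u2",(180,120,420,300),3)
E
```

```text
time_s: 50.0
tcp_pos: [0.436, 0.172, 0.1006]
eef_rot: [180.0, 0.0, 7.9]
contact_force: [0.6, 0.7, -0.7]
gripper_width: 0.0008
shift [ 0.0017  0.0139 -0.0014] rot [ 0.0005  0.0006 -0.002 ] target [0.4396 0.1585 0.102 ]
```

View pics/u1.png

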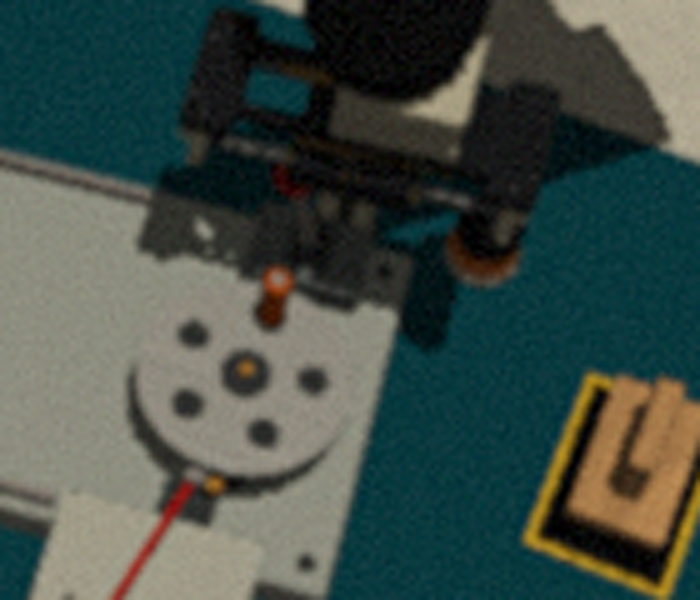

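View pics/u2.png

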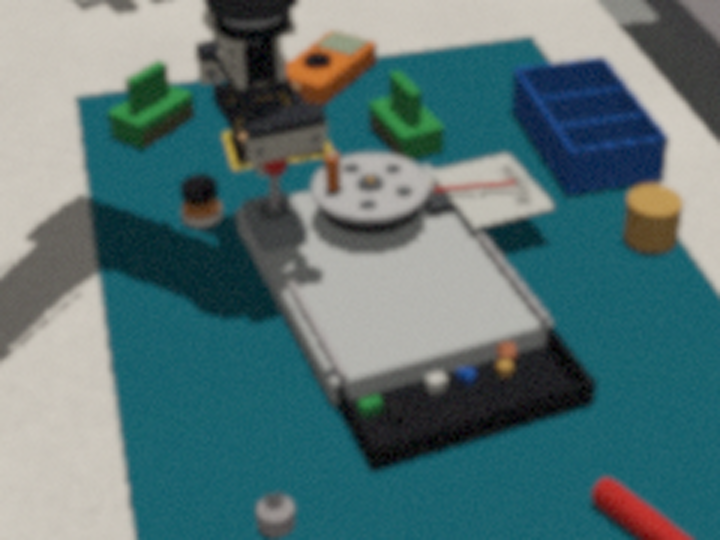

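```bash
python3 -m inch '0.0005 0.004 0 0 0 0 0; 0.0005 0.004 0 0 0 0 0; 0.0005 0.004 0 0 0 0 0; 0 0.002 0 0 0 0 0; 0 0 0 0 0 0 0'; python3 -m inch '0 0.003 0 0 0 0 0; 0 0.003 0 0 0 0 0; 0 0 0 0 0 0 0'; python3 - <<'E'
from h import *
splan(-88,120,102)
save("scene","v1",(330,150,470,270),5)
E
```

```text
time_s: 50.52
tcp_pos: [0.4397, 0.1584, 0.1008]
eef_rot: [180.0, 0.0, 7.9]
contact_force: [-1.0, -0.1, -1.3]
gripper_width: 0.0006
time_s: 50.77
tcp_pos: [0.4405, 0.1526, 0.1008]
eef_rot: [180.0, -0.0, 7.9]
contact_force: [0.6, -0.0, 0.3]
gripper_width: 0.0006
shift [-0.     -0.006  -0.0012] rot [ 0.0001 -0.     -0.0015] target [0.4396 0.1585 0.102 ]
```

View pics/v1.png

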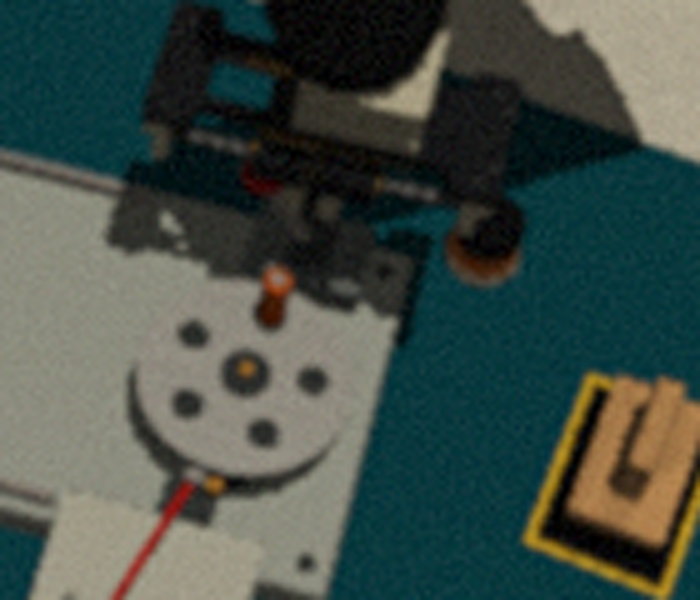

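```bash
python3 -m inch '0 0.002 0 0 0 0 0; 0 0.002 0 0 0 0 0; 0 0 0 0 0 0 0' | tail -2| head -1; python3 -m inch '0 0.002 0 0 0 0 0; 0 0 0 0 0 0 0'| tail -2| head -1; python3 -m inch '0 0.002 0 0 0 0 0; 0 0 0 0 0 0 0'| tail -2| head -1; python3 - <<'E'
from h import *
splan(-88,120,102)
save("scene","w1",(330,150,470,270),5)
E
```

```text
contact_force: [-3.5, 7.7, -1.2]
contact_force: [-8.4, 15.8, -1.3]
contact_force: [-13.1, 25.7, -2.1]
shift [-0.0007 -0.009  -0.001 ] rot [-0.008  -0.0025 -0.0024] target [0.4396 0.1585 0.102 ]
```

View pics/w1.png

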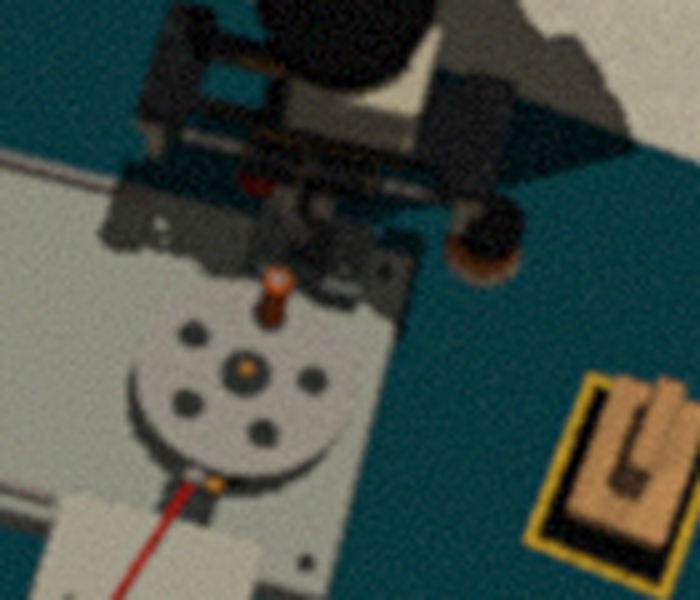

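```bash
python3 -m inch '0 -0.006 0 0 0 0 0; 0 -0.01 0 0 0 0 0; 0 -0.015 0 0 0 0 0; 0 -0.015 -0.01 0 0 0 0; 0 0 -0.03 0 0 0 0; 0 0 -0.04 0 0 0 0; 0 0 -0.04 0 0 0 0; 0 -0.03 -0.01 0 0 0 0; 0 -0.03 0 0 0 0 0; 0 0 0 0 0 0 0; 0 0 0 0 0 0 0'; python3 meas.py wrist; python3 meas.py scene; python3 - <<'E'
from h import *
save("wrist","x1"); im=save("scene","x2",(260,150,500,310),3.3)
h=cv2.cvtColor(im,cv2.COLOR_RGB2HSV); m=((h[...,0]<6)|(h[...,0]>174))&(h[...,1]>150)&(h[...,2]>60); m[:, :380]=0; m[:,430:]=0; m[210:]=0
ys,xs=np.nonzero(m); print(len(xs)); 
if len(xs): print(w("scene",(xs.mean(),ys.mean()),.118),"on exp",T(V,[-.088,.084,.118]))
save("side","x3",(180,120,420,300),3)
E
```

```text
time_s: 52.37
tcp_pos: [0.4266, 0.251, 0.2307]
eef_rot: [180.0, 0.0, 8.0]
contact_force: [-0.6, -0.2, -0.2]
gripper_width: 0.0005
theta 133.3 rad 150.9 mm  needle 16.52 (n=108) z 0.2307 gw 0.0007 t 52.4 F [ 0.2 -0.5 -0.5]
theta 133.5 rad 150.4 mm  needle 14.84 (n=50) z 0.2304 gw 0.0002 t 52.5 F [-0.6  0.1  0.4]
47
[0.44383766 0.12507161 0.118     ] on exp [[0.44463937 0.12289835 0.118     ]]
```

View pics/x1.png

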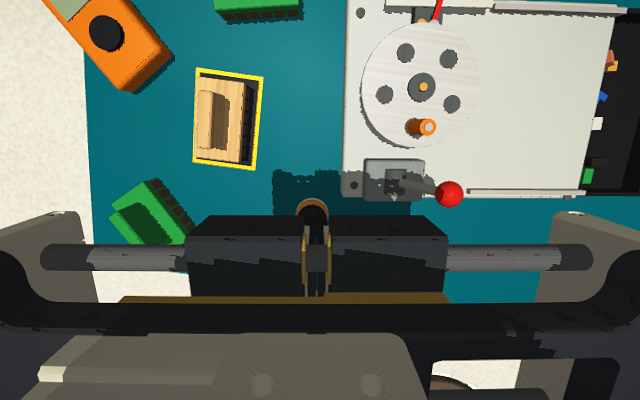

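View pics/x2.png

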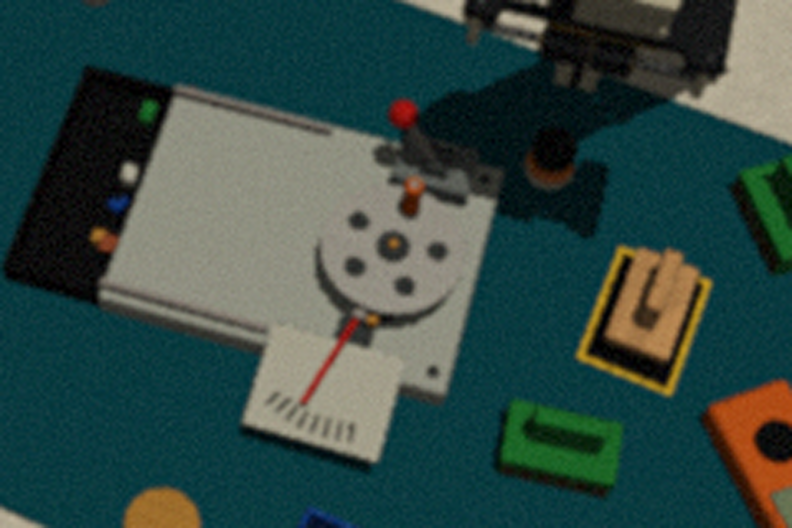

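View pics/x3.png

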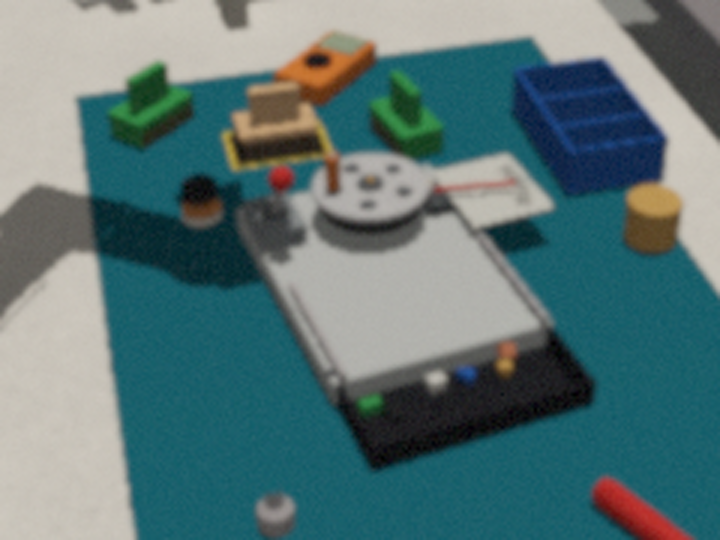

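```bash
python3 -c "
from plant import r
print(r.close_job())"
```

```text
the job is handed in; nothing more can be done
None
```

The job is done and handed in at about 52.5 s; no verdict comes back, so what follows rests on my own last checks.

- **Scrap:** two brush sweeps put all six pieces in the catch pan, and the bed is clear. The copper piece leans tilted against the brass piece and the bed wall, but it lies inside the pan.
- **Brush:** it stands upright, centred on its pad. It was knocked off centre while I was working on the wheel, so I put it back before touching the brake.
- **Wheel:** I led it round a full turn, taking about 9 s. The high spot moved the pointer about 24° from rest, and the lesser rise about 14°. I left the wheel about 2° of turn from the high spot, where the pointer reads about 99% of its furthest swing. The reading did not change after I let go or after the brake was moved. One last wrist-camera reading was higher (16.5° against 14.8° from the scene camera). In that view the pointer was mostly out of the picture, so I went by the scene camera.
- **Brake:** I pushed it to its stop, with about 29 N felt at the wrist. The ball measures within about 2 mm of its fully-on position and stayed there once the gripper was clear.
- **Other things:** they show no movement in the last pictures, and the robot was touching nothing when I handed in.

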